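# Try two clamp screws and catch the crossed thread

### The job

The two T-handle screws of the board clamp look alike, but one of them has a crossed thread. Start each one gently clockwise by pushing its cross bar, without gripping it: run the one that turns easily down until it stops firmly, but as soon as the other begins to bind, well short of that, stop without forcing it and turn it back out anticlockwise to its stop. Leave the things round the clamp where they are.

Things in the scene. Friction and masses are not known exactly. Their poses are not given: they have to be found in the camera images.
- press: fixed dark steel clamp holding a circuit board: base plate 150 x 360 x 12 mm, two posts and a bridge bar 50 mm wide (along its x), 360 mm long (along its y), top 96 mm above the desk. Origin: centre of its underside. Two T-handle screws stand upright through the bridge, 110 mm either side of the middle along y; which screw is at which end varies
- hub_a (a point): centre of screw a's cross bar, on its upright axis, 160 mm above the desk at turn 0. Steel bar 12 mm thick, 130 mm long, 18 mm balls at its ends, level along this point's x (65 mm each way), z up. Hub 28 mm across, 11 mm above and below the bar's centre; below it an 18 mm rod and a bush (40 mm across, 10 mm high). Under the outer bar there is 58 mm free over the bridge
- hub_b (a point): centre of screw b's cross bar; built the same in every way as hub_a
- screw_a (a joint): turn of screw a's rod, rad: 0 at its outer stop, grows clockwise seen from above, sinking 1.3 mm per rad. Starts 0.25 to 0.7. Runs with 0.06 N m (1 to 2 N at 45 mm) and stays where left. A sound screw runs so to a firm stop at 3.6. A crossed one binds at 1.1: pushed on, its bar winds up like a spring of 2.4 N m/rad (5 N at 45 mm after 0.1 rad) and springs back when let go
- screw_b (a joint): turn of screw b's rod, rad; all that is said of screw a holds for it too. Exactly one of the two screws is crossed; name, looks and place do not tell which. Over 15 N on the bar of a screw that stands between 0.9 and 3.3 rad ruins the thread
- meter_mid (a point): bystander: loose grey hand meter lying flat, 160 x 80 x 42 mm, its centre half-way up the case (17 mm)
- tape_mid (a point): bystander: loose black roll of tape lying flat, 90 mm across, 24 mm high, its centre
- driver_grip (a point): bystander: loose screwdriver, 200 mm long, lying flat, middle of its black handle
- bush_a: brass bush on the bridge with screw a in it, 40 mm across, 10 mm high; origin: centre of its underside, on the screw's axis, 96 mm above the desk
- bush_b: brass bush with screw b in it, the same

How it is judged (in metres and radians):
On the way, in this order (a step that is already met when the one before it is completed fails the run):
1. a screw has been turned in until it was felt to bind early: it stands at 1.05 to 1.3 rad and resists with over 3 N (((value of joint screw_a between 1.05 and 1.3 rad and contact force between bush_a and anything else above 3 N) or (value of joint screw_b between 1.05 and 1.3 rad and contact force between bush_b and anything else above 3 N))), for 0.1 s.
2. a screw has been turned back out to its outer stop (within 0.15 rad) (value of joint any of screw_a, screw_b below 0.15 rad), for 0.2 s.
At the end, for the whole second after the job is handed in: one screw, the sound one, stands within 0.2 rad of its firm inner stop (over 3.4 rad), the other, crossed one within 0.15 rad of its outer stop, both at rest (((value of joint screw_a above 3.4 rad and value of joint screw_b below 0.15 rad) or (value of joint screw_b above 3.4 rad and value of joint screw_a below 0.15 rad)) and velocity of joint each of screw_a, screw_b below 0.05 rad/s); the robot touches nothing.
It fails at once if a screw is forced on against resistance: pushed with over 15 N while it stands between 0.9 and 3.3 rad ((value of joint screw_a between 0.9 and 3.3 rad and contact force between bush_a and anything else above 15 N) or (value of joint screw_b between 0.9 and 3.3 rad and contact force between bush_b and anything else above 15 N)).
It fails at once if a bystander is shifted by more than 25 mm (distance of any of meter_mid, tape_mid, driver_grip from where it was at the start of the episode above 0.025 m).
It also fails if it takes over 64 s, if anything falls off the work surface, if the arm or the gripper's body presses on something with over 40 N, if the wrist force passes 120 N, or if a joint passes its speed limit or range.

### The arm

A 6-joint arm with a two-finger parallel gripper is mounted at the origin on the work surface. World frame = base frame: x ahead of the robot, y to its left, z up, the work surface at z = 0. Lengths are in mm, angles in rad, forces in N, time in s.
With the tool pointing down it reaches from about 350 to 975 mm from the base axis. Payload 7.1 kg.
Tool frame: the origin (TCP) lies on the centre line of the jaws, within the pads' length; the fingertips stand 8 mm ahead of it and the grasp point (between the pads) lies 11 mm behind it; z points along the fingers, x is the direction in which the jaws open and shut, and the axes are right-handed (so a half turn about z gives the same grasp; the last joint's range is limited). The gripper opens to 88 mm and grips with 3 to 60 N. Pads are 20 mm wide; open, the fingers measure 115 mm over their backs; the gripper's body (75 mm by 178 mm) begins 61 mm behind the grasp point.
Start: joints at [-0.019, 0.423, 1.63, -0, 1.089, -0.019], TCP at [624.984, 0.026, 206.975] pointing down, gripper open.
Joint ranges: [-3, 3], [-0.9, 2.11], [0.09, 2.58], [-1.31, 4.45], [0.11, 2.69], [-2.54, 2.54]. Speed limits (rad/s): [2.39, 2.39, 3.01, 3.14, 3.14, 3.14].

### API

Orientations are given as a rotation vector (axis times angle).
In Python, from workcell import ctrl gives the robot as it stands.
- The arm moves only by the shell command python3 -m handwheel 'ROWS'. ROWS is JSON, a list of rows, each a list of 3 entries, a list of its own where there are three numbers: the turn, a rotation vector about the tool's x, y, z in rad, then the shift along the tool's x, y, z in mm, then the opening, from 0 (shut) to 1 (fully open). In form: [[[ax, ay, az], [tx, ty, tz], jaw], ...]. A call has exactly 10 rows; each row shifts and turns the pose as measured when the row begins, along the tool's axes as they then stand; what a row does not reach is not made up. A row lasts 1/12 s, in which the tool goes at most 41.7 mm and 7.16 degrees, less where a joint would pass 70% of its speed; a pose out of reach is approached as far as the arm can. A call with a gripper value outside its range is refused whole. The fingers move at their own pace and stop on an object; the grip force is fixed at half the most. Time passes only in rows, so rows that do not move let the fingers close, or fill a call up. It gives the time, the measured TCP pose, the force and the opening at its end, in the units of the state.
- ctrl.get_obs(): the state, without advancing time (a new reading comes with each control period).
- ctrl.get_image(name): name is "scene" or "side" or "wrist"; returns a dict with "pixels" (384x512x3 uint8, red, green, blue), "camera_matrix" (3x3 intrinsics, pixels), "rvec" (rotation vector, rad) and "tvec" (3), from world to camera coordinates, as OpenCV has them. Camera axes: x right, y down, z forward; pixel columns grow to the right and rows downward; lengths in mm; the calibration is good to about 2 mm. A picture is of the moment at which its call begins. There is no depth.
- ctrl.close_job(): hands the job in, once; it reports no verdict.
Trained networks look in a picture, given as the dict that the camera call returned (one of the last four; its "shot" number tells which), for a name from the list of things; names that differ only in an ending like _2 or _b are one class to them, and where a whole thing is asked for, a point or a joint stands for the part that bears it (a point fixed in the world has none). Each returns a list of dicts, best first, with "score" (0 to 1); they miss things now and then, are a little off and sometimes report something else, mostly with a low value. They report only what shows in the picture. A call takes as long as a camera call.
- ctrl.look_for(picture, query): "position" ([x, y, z] in mm, in the coordinates of the camera as it stood for that picture, good to about 4 mm: the middle of the surface that is visible of it).
- ctrl.spot_point(picture, query): "position" ([x, y, z] in mm, in the coordinates of the camera as it stood for that picture, good to about 4 mm: a listed point, or the origin of a listed thing).
The state is a dict: "t": time; "qpos": joint angles; "qvel": joint speeds; "joint_torque": joint torques, N m; "ee_pos": TCP position; "orientation": TCP orientation; "ft_force": force on the tool from outside, world axes, zero at the start; "moment": the same for the moment, N m; "width": finger opening in mm.
Only numpy, scipy, OpenCV 4.12 (cv2) and the standard library are available. Lean on these libraries where they do the work, as an engineer would, in place of code of your own. Each camera call takes 0.05 s, during which the arm holds its last target.

## Working session

There is one attempt and no reset: what is moved stays moved. The work goes in short steps, Python scripts to look and compute and a shell command to move; the robot and the scene stay as the last step left them, time stands still between calls to the robot, and variables do not carry over. Pictures are saved under pics/ and viewed, and the job is handed in when it is done.

```bash
ls; mkdir -p pics; cat > h.py <<'E'
import numpy as np,cv2
from workcell import ctrl
def world(im,p):
    R=cv2.Rodrigues(np.array(im["rvec"],float))[0]
    return R.T@(np.array(p,float)-np.array(im["tvec"],float).ravel())
def save(im,n): cv2.imwrite("pics/"+n,cv2.cvtColor(im["pixels"],cv2.COLOR_RGB2BGR))
E
python3 - <<'E'
from h import *
np.set_printoptions(precision=1,suppress=True)
o=ctrl.get_obs();print(o)
for n in ["scene","side","wrist"]:
    im=ctrl.get_image(n);save(im,n+"0.png")
    print(n,world(im,[0,0,0]))
    for q in ["hub_a","bush_a","press","meter_mid","tape_mid","driver_grip"]:
        for d in ctrl.spot_point(im,q)[:3]: print(q,round(d["score"],2),world(im,d["position"]))
E
```

```text
pics
{'t': 0.0, 'qpos': array([-0. ,  0.4,  1.6, -0. ,  1.1, -0. ]), 'qvel': array([ 0., -0., -0., -0.,  0.,  0.]), 'joint_torque': array([  0. , -54.5, -27.4,   0.1,   0. ,  -0. ]), 'ee_pos': array([624.4,   0. , 206.2]), 'orientation': array([-3.1, -0. ,  0. ]), 'ft_force': array([-0.1, -0. ,  0.1]), 'moment': array([-0.1, -0. ,  0. ]), 'width': 87.79450909243629}
scene [1033.2 -683.6  811.5]
hub_a 0.53 [544.1 185.6 154.8]
hub_a 0.53 [530.8 -37.2 159.5]
bush_a 0.7 [544.  186.   96.7]
bush_a 0.66 [525.1 -39.3  92.3]
press 0.66 [533.6  74.   -0.5]
meter_mid 0.91 [509.  406.2  14.5]
tape_mid 0.78 [774.6  90.5  13.7]
driver_grip 0.85 [ 519.3 -448.3    8.8]
side [ -150.9 -1134.3  1032. ]
hub_a 0.73 [523.  -39.6 160.6]
hub_a 0.5 [540.2 182.7 158.6]
bush_a 0.8 [538.5 183.8  95.9]
bush_a 0.73 [522.1 -35.7  95.3]
press 0.81 [531.3  74.3  -3.5]
meter_mid 0.84 [501.3 402.8  20.5]
meter_mid 0.27 [537.7 180.1 159.7]
tape_mid 0.86 [771.5  92.7  11.9]
driver_grip 0.72 [ 516.2 -450.7   13.5]
driver_grip 0.65 [522.4 -37.6 157.2]
driver_grip 0.53 [536.9 184.4  94.5]
wrist [625.4  71.  384.5]
hub_a 0.56 [522.7 -35.4 160.1]
bush_a 0.91 [518.  -39.8  93.1]
press 0.76 [530.9  74.1  -3. ]
```

View pics/scene0.png

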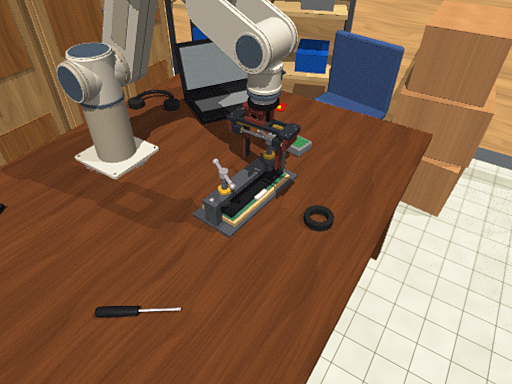

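View pics/side0.png

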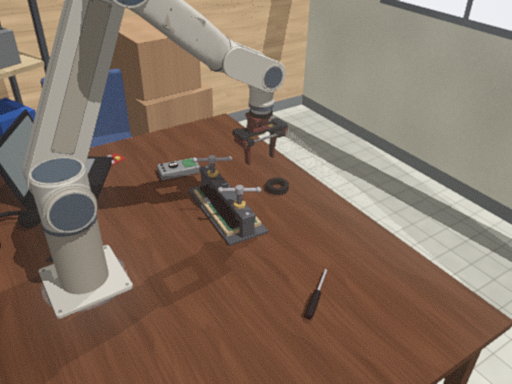

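View pics/wrist0.png

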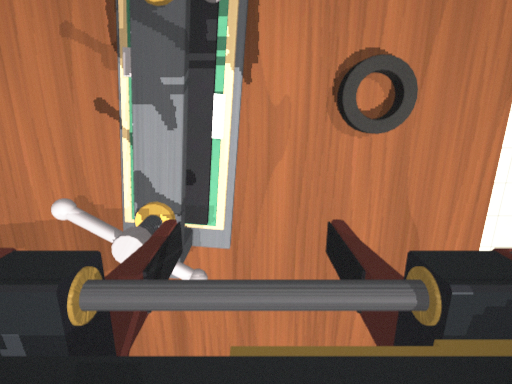

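The scene view shows the near screw at about (223,180) and the far one hidden behind the gripper. The side view shows both bars, at (240,189) and (212,158). The wrist view shows the near bar's balls at about (65,210) and (198,277). The meter, tape and driver are all clear of the clamp. Next I'll measure the bar directions on enlarged crops.

```bash
python3 - <<'E'
import cv2
s=cv2.imread("pics/side0.png");cv2.imwrite("pics/sidez.png",cv2.resize(s[140:220,180:280],None,fx=8,fy=7.5*8/8,interpolation=cv2.INTER_CUBIC)[:600,:800])
s=cv2.imread("pics/wrist0.png");cv2.imwrite("pics/wristz.png",cv2.resize(s[190:300,40:220],None,fx=4,fy=4,interpolation=cv2.INTER_CUBIC))
E
```

```text
(no output)
```

View pics/sidez.png

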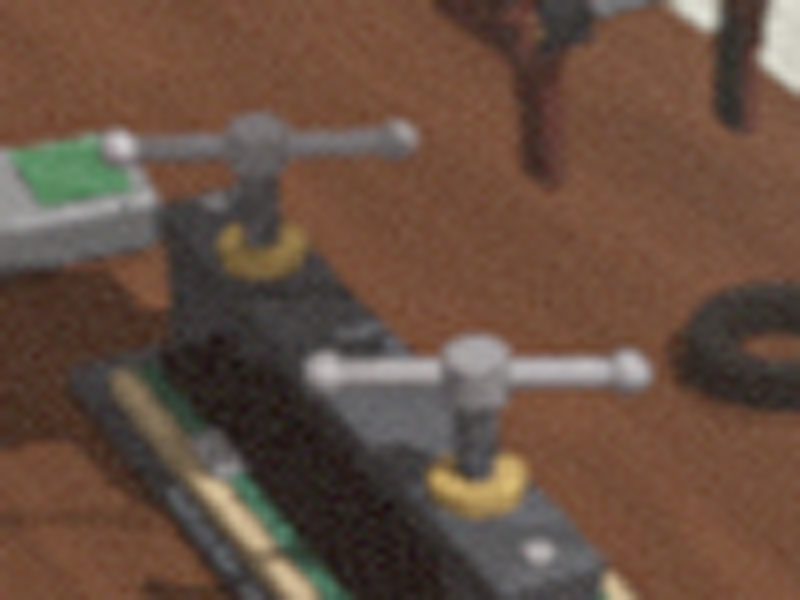

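View pics/wristz.png

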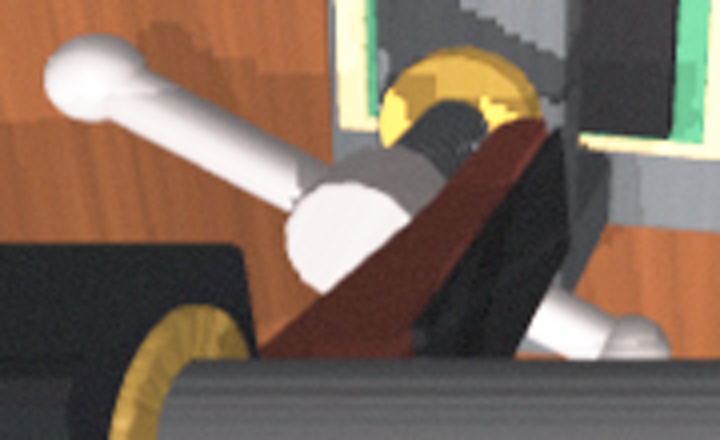

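```bash
cat >> h.py <<'E'
def ray(im,px,z):
    K=np.array(im["camera_matrix"]);R=cv2.Rodrigues(np.array(im["rvec"],float))[0]
    c=world(im,[0,0,0]);d=R.T@np.linalg.inv(K)@np.array([px[0],px[1],1.])
    return c+d*(z-c[2])/d[2]
E
python3 - <<'E'
from h import *
np.set_printoptions(precision=1,suppress=True)
def az(a,b): return np.degrees(np.arctan2(b[1]-a[1],b[0]-a[0]))
im=ctrl.get_image("side")
f=lambda p:ray(im,(180+p[0]/8,140+p[1]/7.5),159.4)
for n,A,H,B in [("S1",(326,370),(475,368),(632,370)),("S2",(118,145),(258,143),(402,138))]:
    a,b=f(A),f(B);print(n,a,f(H),b,np.linalg.norm(a-b),az(a,b),(a+b)/2)
im=ctrl.get_image("wrist")
a=ray(im,(63,209.3),159.4);b=ray(im,(199,276),159.4);print(a,b,ray(im,(127.5,249.5),170.5),np.linalg.norm(a-b),az(a,b),(a+b)/2)
E
```

```text
S1 [471.2  -5.1 159.4] [523.6 -36.2 159.4] [577.3 -71.9 159.4] 125.36607588218575 -32.176067305161034 [524.2 -38.5 159.4]
S2 [488.1 211.9 159.4] [542.4 180.3 159.4] [600.  150.1 159.4] 127.80873615152203 -28.935988478820732 [544.  181.  159.4]
[469.3  -3.9 159.4] [577.7 -65.2 159.4] [523.3 -34.4 170.5] 124.56390423587185 -29.475988845264727 [523.5 -34.6 159.4]
```

```bash
python3 -m handwheel '[[[0,0,-0.12],[0,0,0],0],[[0,0,-0.12],[0,0,0],0],[[0,0,-0.12],[0,0,0],0],[[0,0,-0.12],[0,0,0],0],[[0,0,-0.12],[0,0,0],0],[[0,0,-0.12],[0,0,0],0],[[0,0,-0.12],[0,0,0],0],[[0,0,-0.12],[0,0,0],0],[[0,0,-0.12],[0,0,0],0],[[0,0,-0.12],[0,0,0],0]]'
cat >> h.py <<'E'
HUB={1:np.array([523.5,-36.2]),2:np.array([541.,183.])}
def st(s,bar=None):
    "tool state relative to hub s; bar=azimuth deg of used bar arm"
    o=ctrl.get_obs();R=cv2.Rodrigues(np.array(o["orientation"],float))[0]
    p=np.array(o["ee_pos"]);x=R[:,0];y=R[:,1]
    az=np.degrees(np.arctan2(x[1],x[0]))
    f=np.array(o["ft_force"])
    print("t%.2f p"%o["t"],p.round(1),"az %.1f tiltz"%az,R[:,2].round(3),"q6 %.2f q1 %.2f"%(o["qpos"][5],o["qpos"][0]),"w%.1f"%o["width"])
    d=p[:2]-HUB[s];r=np.hypot(*d);th=np.degrees(np.arctan2(d[1],d[0]))
    print(" rel hub r %.1f th %.1f; F world"%(r,th),f.round(2),"Ftool",(R.T@f).round(2))
    if bar is not None:
        b=np.radians(bar);e=np.array([np.cos(b),np.sin(b)]);c=np.array([np.sin(b),-np.cos(b)])
        print(" along bar %.1f, cw offset %.1f"%(d@e,d@c))
    return o,R
def shift(R,dw): return (R.T@np.array(dw,float)).round(1)
E
python3 -c "
from h import *
st(1,150)"
```

```text
t: 1.98
ee_pos: [625.0, 0.0, 207.0]
orientation: [-2.552, -1.832, -0.0]
ft_force: [0.5, 0.6, -0.0]
width: 24.4
t1.98 p [625.   0. 207.] az 71.4 tiltz [ 0.  0. -1.] q6 -1.26 q1 -0.02 w24.4
 rel hub r 107.8 th 19.6; F world [ 0.48  0.59 -0.04] Ftool [0.71 0.27 0.04]
 along bar -69.8, cw offset 82.1
```

```bash
python3 -m handwheel '[[[0,0,-0.12],[0,0,0],0],[[0,0,-0.12],[0,0,0],0],[[0,0,-0.12],[0,0,0],0],[[0,0,-0.12],[0,0,0],0],[[0,0,-0.12],[0,0,0],0],[[0,0,-0.12],[0,0,0],0],[[0,0,-0.12],[0,0,0],0],[[0,0,-0.12],[0,0,0],0],[[0,0,-0.1],[0,0,0],0],[[0,0,0],[0,0,0],0]]'
python3 -c "
from h import *
o,R=st(1,150)
b=np.radians(150)
t=HUB[1]+38*np.array([np.cos(b),np.sin(b)])-28*np.array([np.sin(b),-np.cos(b)])
print(t,shift(R,[*(t-o['ee_pos'][:2]),0]))"
```

```text
t: 2.82
ee_pos: [625.0, 0.1, 207.0]
orientation: [1.203, 2.902, 0.0]
ft_force: [0.4, -0.4, -0.2]
width: 0.4
t2.82 p [6.25e+02 1.00e-01 2.07e+02] az 135.0 tiltz [ 0.  0. -1.] q6 -2.37 q1 -0.02 w0.4
 rel hub r 107.8 th 19.7; F world [ 0.4  -0.35 -0.16] Ftool [-0.53  0.03  0.16]
 along bar -69.8, cw offset 82.2
[476.59103466 -41.44871131] [  75.5 -134.3   -0. ]
```

```bash
python3 -m handwheel '[[[0,0,0],[9.4,-16.8,0],0],[[0,0,0],[9.4,-16.8,0],0],[[0,0,0],[9.4,-16.8,0],0],[[0,0,0],[9.4,-16.8,0],0],[[0,0,0],[9.4,-16.8,0],0],[[0,0,0],[9.4,-16.8,0],0],[[0,0,0],[9.4,-16.8,0],0],[[0,0,0],[9.4,-16.8,0],0],[[0,0,0],[0,0,0],0],[[0,0,0],[0,0,0],0]]'
python3 -c "
from h import *
o,R=st(1,150)
im=ctrl.get_image('wrist');save(im,'w1.png')
im=ctrl.get_image('side');save(im,'s1.png')"
```

```text
t: 3.65
ee_pos: [470.7, -41.1, 206.6]
orientation: [1.251, 2.88, 0.002]
ft_force: [0.4, 0.2, 0.2]
width: 0.5
t3.65 p [470.7 -41.1 206.6] az 133.1 tiltz [ 0.002  0.    -1.   ] q6 -2.44 q1 -0.11 w0.5
 rel hub r 53.0 th -174.7; F world [0.37 0.2  0.19] Ftool [-0.1   0.41 -0.19]
 along bar 43.3, cw offset -30.6
```

View pics/w1.png

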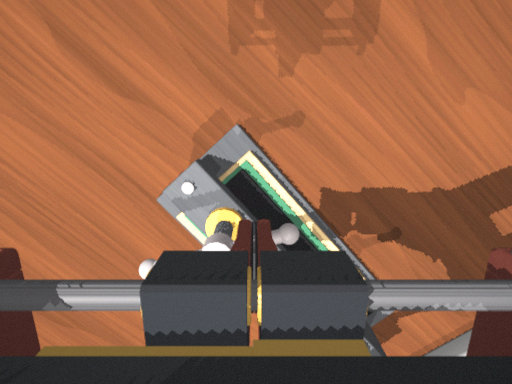

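```bash
python3 -m handwheel '[[[0,0,0],[-2,0,6],0],[[0,0,0],[-2,0,6],0],[[0,0,0],[-1,0,6],0],[[0,0,0],[0,0,6],0],[[0,0,0],[0,0,6],0],[[0,0,0],[0,0,6],0],[[0,0,0],[0,0,6],0],[[0,0,0],[0,0,6],0],[[0,0,0],[0,0,6],0],[[0,0,0],[0,0,0],0]]'
python3 -c "
from h import *
o,R=st(1,150)
im=ctrl.get_image('wrist');save(im,'w2.png')
im=ctrl.get_image('side');save(im,'s2.png')"
```

```text
t: 4.58
ee_pos: [478.5, -44.1, 145.2]
orientation: [1.25, 2.881, 0.002]
ft_force: [-0.0, 0.2, 0.2]
width: 0.6
t4.58 p [478.5 -44.1 145.2] az 133.1 tiltz [ 0.001  0.001 -1.   ] q6 -2.44 q1 -0.12 w0.6
 rel hub r 45.7 th -170.0; F world [-0.04  0.21  0.22] Ftool [ 0.18  0.12 -0.22]
 along bar 35.0, cw offset -29.4
```

View pics/w2.png

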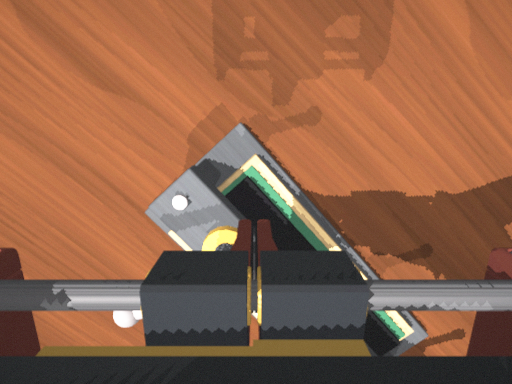

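View pics/s2.png

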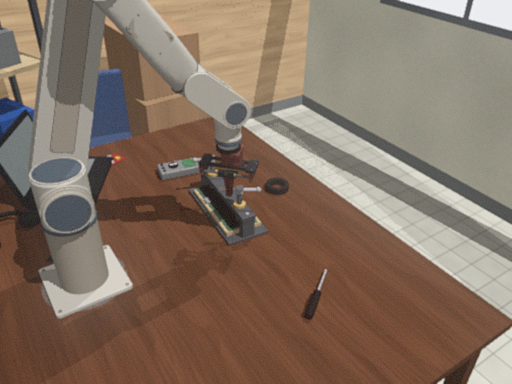

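```bash
python3 -m handwheel '[[[0,0,0],[0.4,1.4,0],0],[[0,0,0],[0.4,1.4,0],0],[[0,0,0],[0.4,1.4,0],0],[[0,0,0],[0.4,1.4,0],0],[[0,0,0],[0.4,1.4,0],0],[[0,0,0],[0.4,1.4,0],0],[[0,0,0],[0.4,1.4,0],0],[[0,0,0],[0.4,1.4,0],0],[[0,0,0],[0.4,1.4,0],0],[[0,0,0],[0,0,0],0]]'
python3 -c "
from h import *
o,R=st(1,150)"
```

```text
t: 5.52
ee_pos: [488.0, -31.9, 148.2]
orientation: [1.248, 2.876, 0.004]
ft_force: [-0.8, -0.5, 0.7]
width: 0.5
t5.52 p [488.  -31.9 148.2] az 133.1 tiltz [ 0.007 -0.    -1.   ] q6 -2.41 q1 -0.09 w0.5
 rel hub r 35.8 th 173.1; F world [-0.77 -0.48  0.72] Ftool [ 0.17 -0.88 -0.72]
 along bar 32.9, cw offset -14.0
```

```bash
cat >> h.py <<'E'
def barest(s,side=1,hx=13.5,hy=10.):
    "bar azimuth from tool pose; side=+1 pushes with +y face"
    o=ctrl.get_obs();R=cv2.Rodrigues(np.array(o["orientation"],float))[0];p=np.array(o["ee_pos"])
    best=[]
    for u in np.linspace(-hx,hx,28):
        c=(p+R[:,0]*u+R[:,1]*hy*side)[:2]-HUB[s];r=np.hypot(*c)
        best.append((c,u,r))
    # cw push: bar arm az = az(c)-asin(6/r)
    sg=getattr(barest,'sg',1)
    ref=np.degrees(np.arctan2(*( (p[:2]-HUB[s])[::-1])))
    f=lambda c,r:((np.degrees(np.arctan2(c[1],c[0]))-ref+180)%360-180)-sg*np.degrees(np.arcsin(6/r))
    v=[(f(c,r)*sg,u,r) for c,u,r in best];m=min(v)
    print(" bar az est %.1f contact u %.1f r %.1f"%((m[0]*sg+ref+180)%360-180,m[1],m[2]))
E
python3 -c "
from h import *
barest(1)"
python3 -m handwheel '[[[0,0,0],[0.2,1,0.2],0],[[0,0,0],[0.2,1,0.2],0],[[0,0,0],[0.2,1,0.2],0],[[0,0,0],[0.2,1,0.2],0],[[0,0,0],[0.2,1,0.2],0],[[0,0,0],[0.2,1,0.2],0],[[0,0,0],[0.2,1,0.2],0],[[0,0,0],[0.2,1,0.2],0],[[0,0,0],[0.2,1,0.2],0],[[0,0,0],[0,0,0],0]]'
python3 -c "
from h import *
o,R=st(1,150);barest(1)"
```

```text
bar az est 142.7 contact u 13.5 r 42.9
t: 6.35
ee_pos: [492.8, -24.4, 146.8]
orientation: [1.248, 2.878, 0.001]
ft_force: [-1.5, -1.0, 2.7]
width: 0.5
t6.35 p [492.8 -24.4 146.8] az 133.1 tiltz [ 0.005 -0.001 -1.   ] q6 -2.40 q1 -0.07 w0.5
 rel hub r 32.9 th 158.9; F world [-1.5  -1.04  2.74] Ftool [ 0.26 -1.8  -2.74]
 along bar 32.5, cw offset -5.1
 bar az est 127.0 contact u -13.5 r 16.7
```

```bash
python3 -m handwheel '[[[0,0,0.01],[1.2,0,0.1],0],[[0,0,0.02],[1.2,0.3,0.1],0],[[0,0,0.02],[1.2,0.5,0.1],0],[[0,0,0.02],[1.2,0.5,0.1],0],[[0,0,0.02],[1.2,0.6,0.1],0],[[0,0,0.02],[1.2,0.6,0.1],0],[[0,0,0.02],[1.2,0.6,0.1],0],[[0,0,0.02],[1.2,0.6,0.1],0],[[0,0,0],[0,0,0],0],[[0,0,0],[0,0,0],0]]'
python3 -c "
from h import *
o,R=st(1,130);barest(1)
im=ctrl.get_image('side');save(im,'s3.png');cv2.imwrite('pics/s3z.png',cv2.resize(im['pixels'][130:230,170:290,::-1],None,fx=6,fy=6))"
```

```text
t: 7.18
ee_pos: [491.3, -14.3, 146.1]
orientation: [1.482, 2.759, 0.003]
ft_force: [-1.1, -1.6, 2.0]
width: 0.2
t7.18 p [491.3 -14.3 146.1] az 123.5 tiltz [ 0.009 -0.003 -1.   ] q6 -2.21 q1 -0.05 w0.2
 rel hub r 38.9 th 145.8; F world [-1.09 -1.58  1.99] Ftool [-0.73 -1.77 -2.  ]
 along bar 37.4, cw offset -10.6
 bar az est 120.4 contact u -13.5 r 23.0
```

View pics/s3z.png

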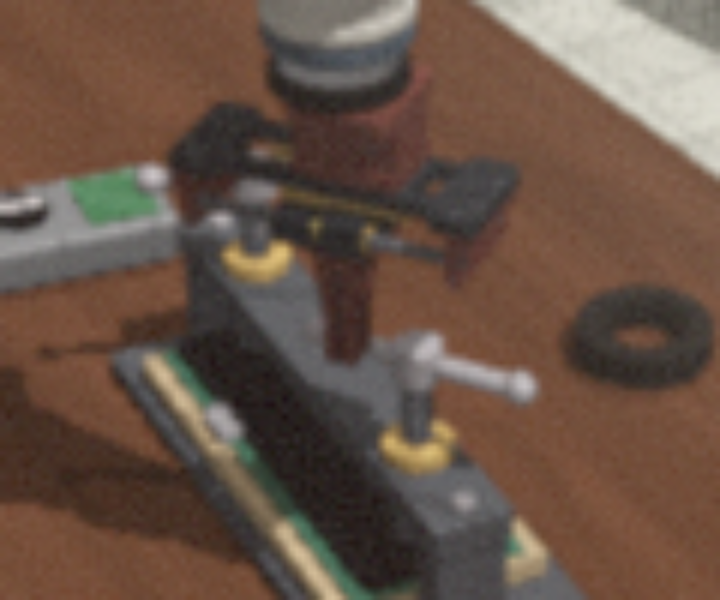

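```bash
python3 -c "
from h import *
im=ctrl.get_image('side')
b=ray(im,(170+520/6,130+387/6),158.7)[:2]-HUB[1];print(b,np.hypot(*b),np.degrees(np.arctan2(b[1],b[0])))"
python3 -m handwheel '[[[0,0,0.02],[0.5,0.9,0.1],0],[[0,0,0.02],[0.5,0.9,0.1],0],[[0,0,0.02],[0.5,0.9,0.1],0],[[0,0,0.02],[0.5,0.9,0.1],0],[[0,0,0.02],[0.5,0.9,0.1],0],[[0,0,0.02],[0.5,0.9,0.1],0],[[0,0,0.02],[0.5,0.9,0.1],0],[[0,0,0],[0,0,0],0],[[0,0,0],[0,0,0],0],[[0,0,0],[0,0,0],0]]'
python3 -c "
from h import *
o,R=st(1,120);barest(1)"
```

```text
[ 31.4158672  -55.58267039] 63.846612745406816 -60.52444283835167
t: 8.12
ee_pos: [495.1, -8.0, 145.4]
orientation: [1.692, 2.636, 0.003]
ft_force: [-1.3, -2.6, 2.8]
width: 0.4
t8.12 p [495.1  -8.  145.4] az 114.6 tiltz [ 0.008 -0.003 -1.   ] q6 -2.04 q1 -0.04 w0.4
 rel hub r 40.0 th 135.2; F world [-1.3  -2.64  2.81] Ftool [-1.87 -2.26 -2.81]
 along bar 38.6, cw offset -10.5
 bar az est 109.9 contact u -13.5 r 24.3
```

```bash
python3 -m handwheel '[[[0,0,0.04],[0.6,0.4,0.1],0],[[0,0,0.04],[0.6,0.5,0.1],0],[[0,0,0.04],[0.6,0.6,0.1],0],[[0,0,0.03],[0.6,0.8,0.1],0],[[0,0,0.03],[0.6,0.8,0.1],0],[[0,0,0.03],[0.6,0.8,0.1],0],[[0,0,0.03],[0.6,0.8,0.1],0],[[0,0,0],[0,0,0],0],[[0,0,0],[0,0,0],0],[[0,0,0],[0,0,0],0]]'
python3 -c "
from h import *
o,R=st(1,110);barest(1)
im=ctrl.get_image('side');save(im,'s4.png');cv2.imwrite('pics/s4z.png',cv2.resize(im['pixels'][160:230,210:290,::-1],None,fx=8,fy=8))"
```

```text
t: 8.95
ee_pos: [494.7, -4.5, 144.8]
orientation: [2.01, 2.408, -0.007]
ft_force: [-2.6, -3.6, 4.1]
width: 0.4
t8.95 p [494.7  -4.5 144.8] az 100.3 tiltz [ 0.001 -0.006 -1.   ] q6 -1.77 q1 -0.03 w0.4
 rel hub r 42.8 th 132.2; F world [-2.59 -3.56  4.11] Ftool [-3.07 -3.18 -4.09]
 along bar 39.7, cw offset -16.2
 bar az est 107.8 contact u 13.5 r 51.4
```

View pics/s4z.png

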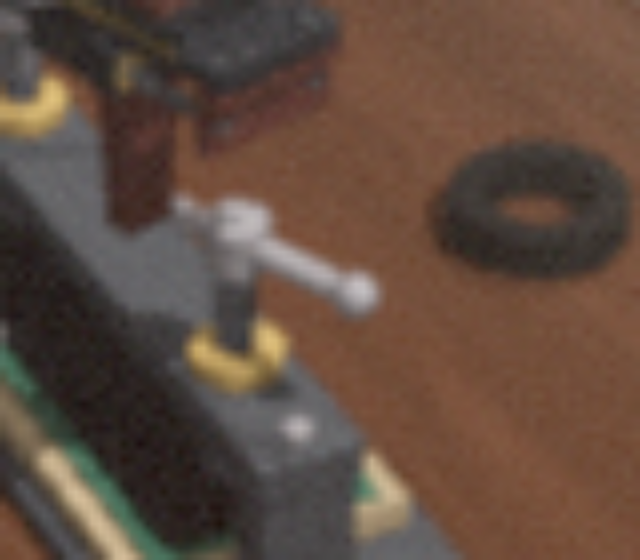

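```bash
python3 -c "
from h import *
im=ctrl.get_image('side')
b=ray(im,(254.6,196.5),158.3)[:2]-HUB[1];print(b,np.hypot(*b),np.degrees(np.arctan2(b[1],b[0])))
for i in range(3):
  im=ctrl.get_image('side');st(1,108)"
```

```text
[ 19.88798198 -60.9716309 ] 64.13323321397142 -71.93449263724081
t9.10 p [494.9  -4.3 144.8] az 100.3 tiltz [ 0.001 -0.006 -1.   ] q6 -1.77 q1 -0.03 w0.4
 rel hub r 42.8 th 132.0; F world [-3.76 -3.68  5.3 ] Ftool [-2.98 -4.35 -5.28]
 along bar 39.1, cw offset -17.4
t9.15 p [494.9  -4.3 144.8] az 100.3 tiltz [ 0.001 -0.006 -1.   ] q6 -1.77 q1 -0.03 w0.7
 rel hub r 42.8 th 131.9; F world [-2.82 -3.15  4.47] Ftool [-2.63 -3.34 -4.45]
 along bar 39.1, cw offset -17.3
t9.20 p [494.9  -4.3 144.8] az 100.3 tiltz [ 0.001 -0.006 -1.   ] q6 -1.77 q1 -0.03 w0.0
 rel hub r 42.8 th 131.9; F world [-2.38 -4.3   4.36] Ftool [-3.83 -3.1  -4.33]
 along bar 39.1, cw offset -17.3
```

```bash
python3 -m handwheel '[[[0,0,0.01],[0.2,0.4,-0.2],0],[[0,0,0.01],[0.2,0.5,-0.2],0],[[0,0,0.01],[0.2,0.5,-0.2],0],[[0,0,0.01],[0.2,0.5,-0.2],0],[[0,0,0.01],[0.2,0.5,-0.2],0],[[0,0,0.01],[0.2,0.5,-0.1],0],[[0,0,0],[0,0,0],0],[[0,0,0],[0,0,0],0],[[0,0,0],[0,0,0],0],[[0,0,0],[0,0,0],0]]'
python3 -c "
from h import *
for i in range(3):
  im=ctrl.get_image('side');st(1,105)
barest(1)
save(im,'s5.png');cv2.imwrite('pics/s5z.png',cv2.resize(im['pixels'][160:230,210:290,::-1],None,fx=8,fy=8))"
```

```text
t: 10.03
ee_pos: [494.8, -3.4, 144.8]
orientation: [2.093, 2.341, -0.015]
ft_force: [-3.2, -4.4, 5.8]
width: 0.6
t10.08 p [494.8  -3.4 144.8] az 96.4 tiltz [-0.006 -0.008 -1.   ] q6 -1.70 q1 -0.03 w0.6
 rel hub r 43.6 th 131.2; F world [-2.2  -4.29  4.7 ] Ftool [-4.05 -2.7  -4.65]
 along bar 39.1, cw offset -19.3
t10.13 p [494.8  -3.4 144.8] az 96.4 tiltz [-0.006 -0.008 -1.   ] q6 -1.70 q1 -0.03 w0.4
 rel hub r 43.6 th 131.2; F world [-3.65 -4.21  4.98] Ftool [-3.81 -4.13 -4.92]
 along bar 39.1, cw offset -19.3
t10.18 p [494.8  -3.4 144.8] az 96.4 tiltz [-0.006 -0.008 -1.   ] q6 -1.70 q1 -0.03 w0.3
 rel hub r 43.6 th 131.2; F world [-3.18 -5.33  4.13] Ftool [-4.97 -3.78 -4.06]
 along bar 39.1, cw offset -19.3
 bar az est 106.5 contact u 13.5 r 51.5
```

View pics/s5z.png

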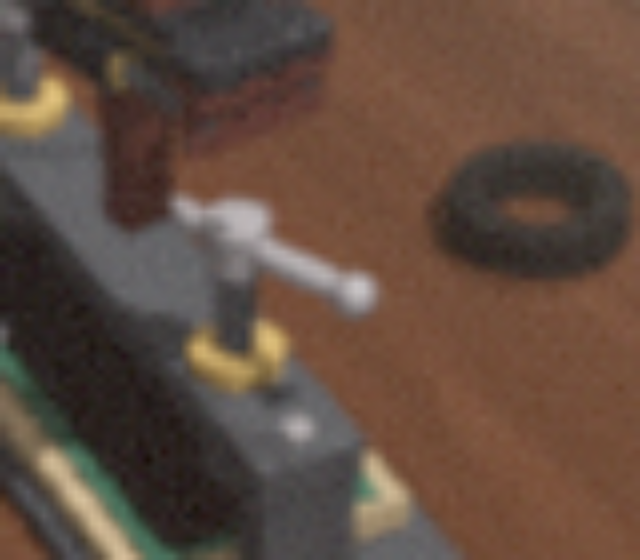

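```bash
python3 -m handwheel '[[[0,0,0],[0,0.8,-0.5],0],[[0,0,0],[0,1,-0.5],0],[[0,0,0],[0,1,-0.5],0],[[0,0,0],[0,1,-0.5],0],[[0,0,0],[0,1,-0.5],0],[[0,0,0],[0,0,0],0],[[0,0,0],[0,0,0],0],[[0,0,0],[0,0,0],0],[[0,0,0],[0,0,0],0],[[0,0,0],[0,0,0],0]]'
python3 -c "
from h import *
for i in range(3):
  im=ctrl.get_image('side');st(1,105)
barest(1)
save(im,'s6.png');cv2.imwrite('pics/s6z.png',cv2.resize(im['pixels'][160:230,210:290,::-1],None,fx=8,fy=8))"
```

```text
t: 11.02
ee_pos: [494.4, -3.5, 144.9]
orientation: [-2.095, -2.331, 0.03]
ft_force: [-2.7, -4.9, 5.6]
width: 0.6
t11.07 p [494.4  -3.4 144.9] az 96.1 tiltz [-0.018 -0.01  -1.   ] q6 -1.69 q1 -0.02 w0.1
 rel hub r 43.8 th 131.6; F world [-3.6  -4.33  4.68] Ftool [-3.95 -4.13 -4.58]
 along bar 39.2, cw offset -19.6
t11.12 p [494.4  -3.4 144.9] az 96.1 tiltz [-0.018 -0.01  -1.   ] q6 -1.69 q1 -0.02 w0.5
 rel hub r 43.8 th 131.6; F world [-2.81 -4.35  5.26] Ftool [-4.06 -3.36 -5.16]
 along bar 39.2, cw offset -19.6
t11.17 p [494.4  -3.4 144.9] az 96.1 tiltz [-0.018 -0.01  -1.   ] q6 -1.69 q1 -0.02 w0.3
 rel hub r 43.8 th 131.6; F world [-3.56 -4.1   5.29] Ftool [-3.74 -4.08 -5.18]
 along bar 39.2, cw offset -19.6
 bar az est 106.8 contact u 13.5 r 51.5
```

View pics/s6z.png

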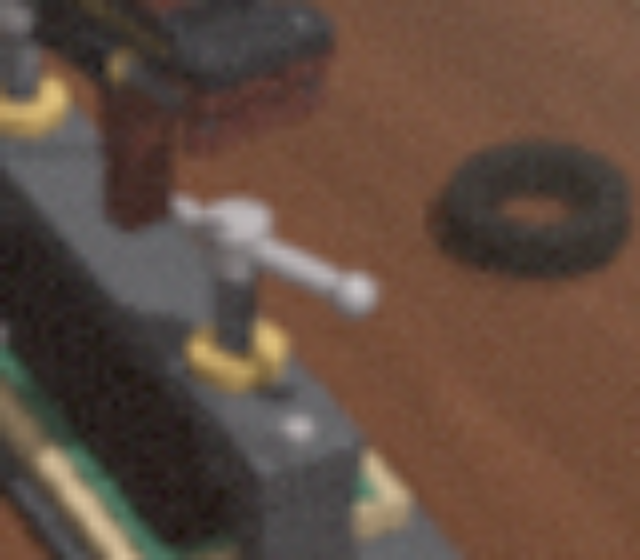

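```bash
python3 -m handwheel '[[[0,0,0],[0,-1.5,0],0],[[0,0,0],[0,-1.5,0],0],[[0,0,0],[-1,-1.5,0],0],[[0,0,0],[-1.5,-1,0],0],[[0,0,0],[-1.5,-1,0],0],[[0,0,0],[-1.5,0,0],0],[[0,0,0],[0,0,0],0],[[0,0,0],[0,0,0],0],[[0,0,0],[0,0,0],0],[[0,0,0],[0,0,0],0]]'
python3 -c "
from h import *
for i in range(2):
  im=ctrl.get_image('side');st(1,105)
barest(1)
save(im,'s7.png');cv2.imwrite('pics/s7z.png',cv2.resize(im['pixels'][160:230,210:290,::-1],None,fx=8,fy=8))"
```

```text
t: 12.0
ee_pos: [489.1, -8.2, 144.2]
orientation: [-2.098, -2.328, 0.024]
ft_force: [-0.7, -0.1, 0.7]
width: 0.3
t12.05 p [489.1  -8.1 144.2] az 96.0 tiltz [-0.016 -0.006 -1.   ] q6 -1.71 q1 -0.04 w0.3
 rel hub r 44.4 th 140.7; F world [ 1.07 -0.49 -0.06] Ftool [-0.6   1.02  0.05]
 along bar 36.0, cw offset -25.9
t12.10 p [489.1  -8.1 144.2] az 96.0 tiltz [-0.016 -0.006 -1.   ] q6 -1.71 q1 -0.04 w0.4
 rel hub r 44.4 th 140.8; F world [ 0.26  0.02 -0.64] Ftool [-0.    0.27  0.63]
 along bar 36.0, cw offset -25.9
 bar az est 114.4 contact u 13.5 r 49.8
```

View pics/s7z.png

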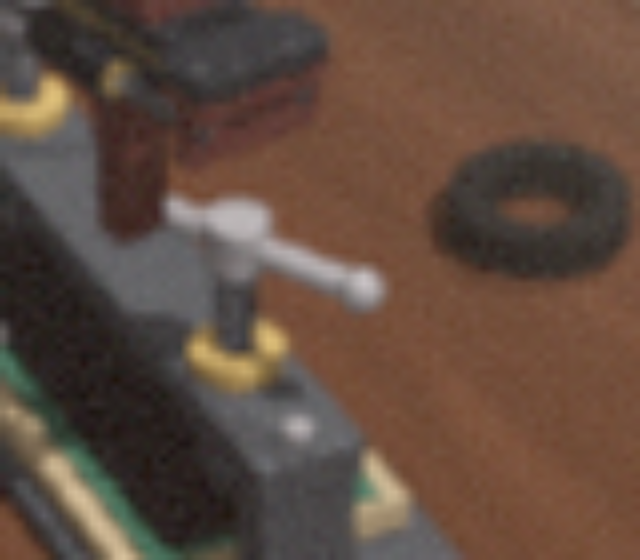

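The bar sprang back when I let go: its ball moved from about (357,292) to (364,288) in the crop. So screw 1, the near one, is the crossed one. Next I'll hop over the bar and turn it back out.

```bash
python3 -m handwheel '[[[0,0,0],[0,0,-12],0],[[0,0,0],[0,0,-12],0],[[0,0,0],[0,0,-12],0],[[0,0,0],[0,0,-8],0],[[0,0,0],[3,8,0],0],[[0,0,0],[3,8,0],0],[[0,0,0],[3,8,0],0],[[0,0,0],[3,8,0],0],[[0,0,0],[3,8,0],0],[[0,0,0],[3,8,0],0]]'
python3 -c "
from h import *
o,R=st(1,111)
t=[535.7,15.6,147];print(shift(R,np.array(t)-o['ee_pos']))"
```

```text
t: 12.93
ee_pos: [538.3, 17.4, 186.5]
orientation: [-2.096, -2.325, 0.028]
ft_force: [0.7, -0.5, -0.2]
width: 0.2
t12.93 p [538.3  17.4 186.5] az 95.9 tiltz [-0.02  -0.006 -1.   ] q6 -1.66 q1 0.01 w0.2
 rel hub r 55.6 th 74.6; F world [ 0.69 -0.55 -0.15] Ftool [-0.62  0.63  0.14]
 along bar 44.7, cw offset 33.0
[-1.3 -1.9 39.5]
```

```bash
python3 -m handwheel '[[[0,0,0],[0,0,9],0],[[0,0,0],[0,0,9],0],[[0,0,0],[0,0,9],0],[[0,0,0],[0,0,8],0],[[0,0,0],[0,0,0],0],[[0,0,-0.02],[0,-2.5,0],0],[[0,0,-0.02],[0,-2.5,0],0],[[0,0,-0.02],[0,-2.5,0],0],[[0,0,-0.02],[0,-2.5,0],0],[[0,0,-0.02],[0,-2.5,0],0]]'
python3 -c "
from h import *
barest.sg=-1
o,R=st(1,111);barest(1,-1)"
```

```text
t: 13.77
ee_pos: [523.6, 15.8, 145.2]
orientation: [-1.962, -2.433, 0.032]
ft_force: [-0.3, 0.1, 0.0]
width: 0.5
t13.77 p [523.6  15.8 145.2] az 102.3 tiltz [-0.025 -0.006 -1.   ] q6 -1.77 q1 0.01 w0.5
 rel hub r 52.0 th 89.9; F world [-0.34  0.1   0.03] Ftool [ 0.17 -0.31 -0.02]
 along bar 48.6, cw offset 18.7
 bar az est 109.8 contact u -13.5 r 37.4
```

```bash
python3 -m handwheel '[[[0,0,-0.03],[0.5,-2.5,0],0],[[0,0,-0.03],[0.4,-3,0],0],[[0,0,-0.03],[0.4,-3,0],0],[[0,0,-0.03],[0.3,-3,0],0],[[0,0,-0.03],[0.2,-3,0],0],[[0,0,-0.03],[0.1,-3,0],0],[[0,0,-0.03],[0,-3,0],0],[[0,0,-0.03],[-0.1,-3,0],0],[[0,0,-0.03],[-0.2,-3,0],0],[[0,0,-0.03],[-0.3,-3,0],0]]'
python3 -c "
from h import *
barest.sg=-1
o,R=st(1,145);barest(1,-1)"
```

```text
t: 14.6
ee_pos: [497.8, 5.9, 151.8]
orientation: [-1.544, -2.73, 0.015]
ft_force: [-0.0, 0.2, -0.7]
width: 0.4
t14.60 p [497.8   5.9 151.8] az 121.0 tiltz [-0.01  -0.006 -1.   ] q6 -2.12 q1 -0.01 w0.4
 rel hub r 49.3 th 121.4; F world [-0.    0.2  -0.69] Ftool [0.17 0.11 0.69]
 along bar 45.2, cw offset 19.7
 bar az est 146.4 contact u -13.5 r 37.3
```

```bash
python3 -m handwheel '[[[0,0,-0.02],[-0.1,-3,0.5],0],[[0,0,-0.02],[-0.2,-3,0.5],0],[[0,0,-0.02],[-0.3,-3,0.5],0],[[0,0,-0.02],[-0.4,-3,0.5],0],[[0,0,-0.02],[-0.5,-3,0.5],0],[[0,0,-0.02],[-0.6,-3,0],0],[[0,0,-0.02],[-0.6,-2.5,0],0],[[0,0,0],[-0.6,-2.5,0],0],[[0,0,0],[-0.4,-2,0],0],[[0,0,0],[0,0,0],0]]'
python3 -c "
from h import *
barest.sg=-1
im=ctrl.get_image('side')
o,R=st(1,174);barest(1,-1)
save(im,'s8.png');cv2.imwrite('pics/s8z.png',cv2.resize(im['pixels'][150:230,200:300,::-1],None,fx=8,fy=7))"
```

```text
t: 15.43
ee_pos: [478.6, -13.3, 154.1]
orientation: [1.325, 2.847, -0.009]
ft_force: [-0.8, -0.1, 0.1]
width: 0.7
t15.48 p [478.8 -13.2 154.1] az 130.1 tiltz [-0.001 -0.006 -1.   ] q6 -2.31 q1 -0.05 w0.6
 rel hub r 50.3 th 152.7; F world [-0.21  0.14  0.31] Ftool [ 0.24 -0.07 -0.31]
 along bar 46.8, cw offset 18.2
 bar az est 179.7 contact u -13.5 r 44.1
```

View pics/s8z.png

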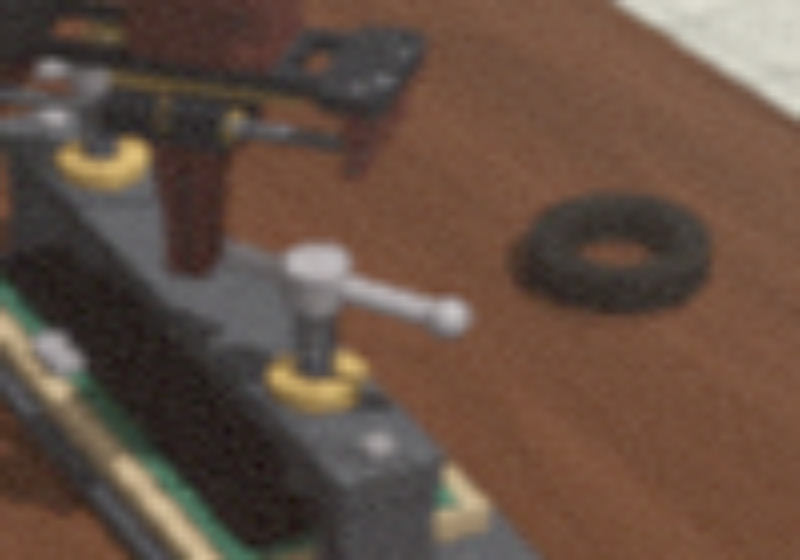

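```bash
python3 -c "
from h import *
im=ctrl.get_image('side')
b=ray(im,(256.5,195.1),159.5)[:2]-HUB[1];print(b,np.hypot(*b),np.degrees(np.arctan2(b[1],b[0])))
im=ctrl.get_image('scene');save(im,'c8.png');cv2.imwrite('pics/c8z.png',cv2.resize(im['pixels'][100:240,180:320,::-1],None,fx=4,fy=4))
im=ctrl.get_image('wrist');save(im,'w8.png');"
```

```text
[ 28.44097702 -59.0828995 ] 65.57193139242557 -64.29504149328915
```

View pics/c8z.png

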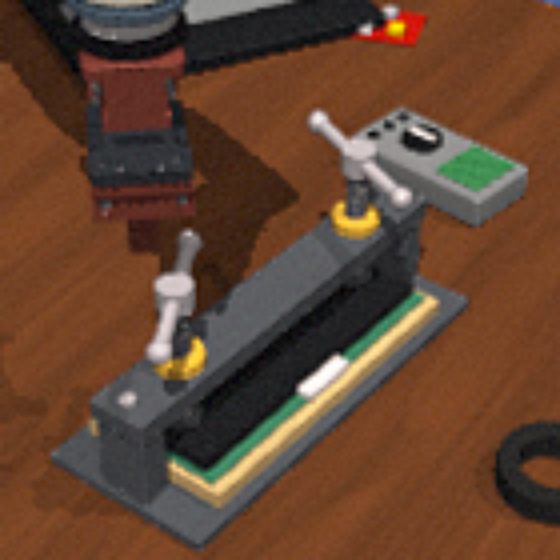

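View pics/w8.png

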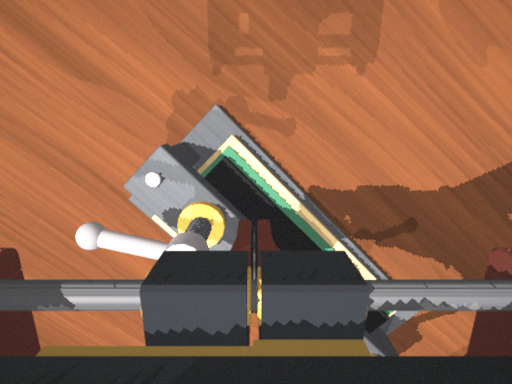

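```bash
python3 -c "
from h import *
np.set_printoptions(precision=1,suppress=True)
o=ctrl.get_obs();R=cv2.Rodrigues(np.array(o['orientation'],float))[0];p=np.array(o['ee_pos'])
print(o['t'],p,R.round(3).tolist())
pts=[p+R@np.array([a,b,8.]) for a in(-13.5,13.5) for b in (-10,10)]+[p,p+R@np.array([0,0,8.])]
for n in ['scene','side']:
  im=ctrl.get_image(n)
  q=cv2.projectPoints(np.array(pts),np.array(im['rvec'],float),np.array(im['tvec'],float),np.array(im['camera_matrix'],float),None)[0][:,0]
  print(n,q.tolist())
  c=im['pixels'][:,:,::-1].copy()
  for u in q: cv2.circle(c,tuple(int(round(v*16)) for v in u),6,(0,255,255),-1,shift=4)
  x,y=q[5].astype(int); cv2.imwrite('pics/p9_%s.png'%n,cv2.resize(c[y-45:y+45,x-50:x+50],None,fx=6,fy=6))
"
```

```text
15.6333 [479.  -13.  153.9] [[-0.644, 0.765, -0.001], [0.765, 0.644, -0.006], [-0.004, -0.005, -1.0]]
scene [[212.28538296186997, 170.2690230263175], [219.2014136642456, 169.79993126351556], [211.86342374582176, 164.68734447218358], [218.6530157820591, 164.2376738322751], [215.3574775880037, 165.03317294758637], [215.50190009209456, 167.2223746800915]]
side [[227.00802511777837, 195.52582471357752], [229.02529414690522, 192.24406092378308], [219.2196128135277, 194.12248414149164], [221.3089204142745, 190.8675216766399], [224.07678537298187, 191.16418209137103], [224.13835194324622, 193.18022694701557]]
```

View pics/p9_scene.png

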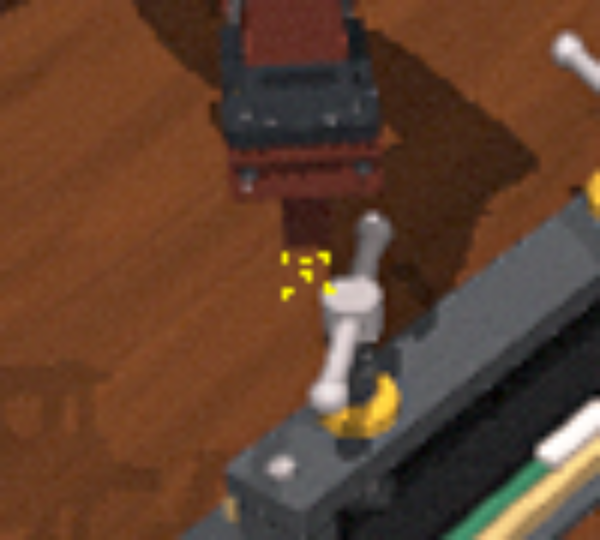

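View pics/p9_side.png

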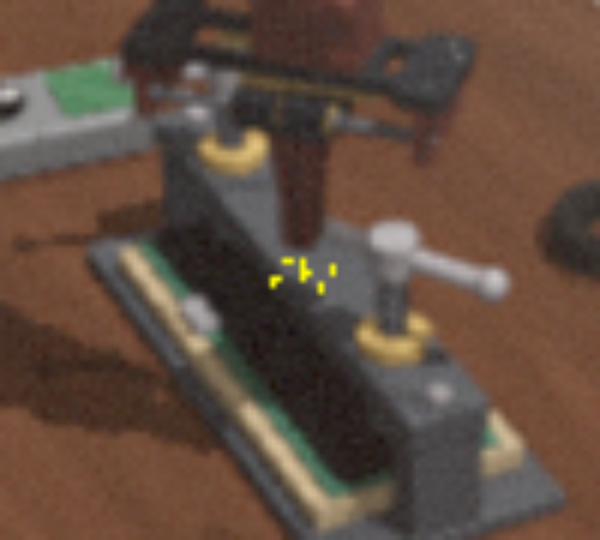

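The projection check shows the closed finger's tip sits about 15–20 mm higher than I assumed, so it slipped over the bar. The bar stands at about az 116. I'll hop back to the other side and go in deeper this time.

```bash
python3 -m handwheel '[[[0,0,0],[0,0,-8],0],[[0,0,0],[0,0,-8],0],[[0,0,0],[0,0,-8],0],[[0,0,0],[-1.5,8,0],0],[[0,0,0],[-1.5,8,0],0],[[0,0,0],[-1.5,8,0],0],[[0,0,0],[-1.5,8,0],0],[[0,0,0],[-1.5,8,0],0],[[0,0,0],[-1.5,8,0],0],[[0,0,0],[-1,6,0],0]]'
python3 -m handwheel '[[[0,0,0.09],[0,0,0],0],[[0,0,0.09],[0,0,0],0],[[0,0,0.09],[0,0,0],0],[[0,0,0.09],[0,0,0],0],[[0,0,0],[0,0,0],0],[[0,0,0],[0,0,0],0],[[0,0,0],[0,0,0],0],[[0,0,0],[0,0,0],0],[[0,0,0],[0,0,0],0],[[0,0,0],[0,0,0],0]]'
python3 -c "
from h import *
o,R=st(1,116)
t=[531.2,16.5,127];print(shift(R,np.array(t)-o['ee_pos']))"
```

```text
t: 16.57
ee_pos: [532.2, 17.5, 180.7]
orientation: [1.324, 2.846, -0.008]
ft_force: [0.8, -0.6, 0.4]
width: 0.4
t: 17.4
ee_pos: [535.5, 20.4, 178.0]
orientation: [1.818, 2.561, -0.01]
ft_force: [0.8, -0.8, -0.6]
width: 0.1
t17.40 p [535.5  20.4 178. ] az 109.2 tiltz [-0.003 -0.006 -1.   ] q6 -1.88 q1 0.02 w0.1
 rel hub r 57.9 th 78.1; F world [ 0.77 -0.82 -0.61] Ftool [-1.02  0.47  0.61]
 along bar 45.7, cw offset 35.6
[-2.1 -5.1 51.1]
```

```bash
python3 -m handwheel '[[[0,0,0],[0,0,7],0],[[0,0,0],[0,0,7],0],[[0,0,0],[0,0,7],0],[[0,0,0],[0,0,7],0],[[0,0,0],[0,0,7],0],[[0,0,0],[0,0,7],0],[[0,0,0],[0,0,7],0],[[0,0,0],[0,0,0],0],[[0,0,0],[0,0,0],0],[[0,0,0],[0,0,0],0]]'
python3 -c "
from h import *
o,R=st(1,116)
im=ctrl.get_image('side');cv2.imwrite('pics/s10.png',cv2.resize(im['pixels'][140:230,180:290,::-1],None,fx=7,fy=6))
im=ctrl.get_image('scene');cv2.imwrite('pics/c10.png',cv2.resize(im['pixels'][110:210,180:290,::-1],None,fx=7,fy=6))
"
```

```text
t: 18.23
ee_pos: [534.1, 19.9, 122.1]
orientation: [-1.816, -2.561, 0.013]
ft_force: [-0.4, -0.1, 0.0]
width: 0.4
t18.23 p [534.1  19.9 122.1] az 109.3 tiltz [-0.006 -0.006 -1.   ] q6 -1.88 q1 0.02 w0.4
 rel hub r 57.1 th 79.4; F world [-0.42 -0.1   0.02] Ftool [ 0.04 -0.43 -0.01]
 along bar 45.8, cw offset 34.1
```

View pics/s10.png

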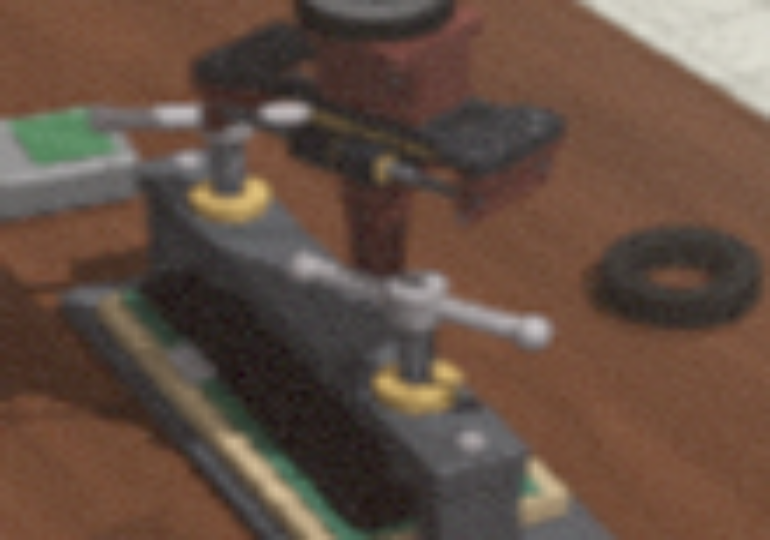

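View pics/c10.png

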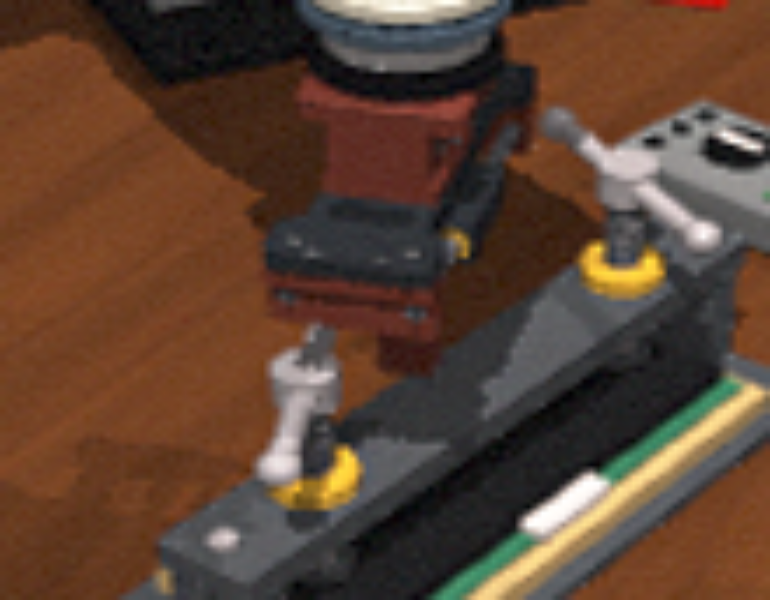

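```bash
python3 -m handwheel '[[[0,0,0],[0,-2.5,0],0],[[0,0,0],[0,-2.5,0],0],[[0,0,0],[0,-2.5,0],0],[[0,0,0],[0,-2.5,0],0],[[0,0,0],[0,-2.5,0],0],[[0,0,0],[0,-2.5,0],0],[[0,0,-0.02],[0,-2.5,0],0],[[0,0,-0.02],[0,-2.5,0],0],[[0,0,-0.02],[0,-2.5,0],0],[[0,0,-0.02],[0,-2.5,0],0]]'
python3 -c "
from h import *
barest.sg=-1
o,R=st(1,116);barest(1,-1)
im=ctrl.get_image('side');cv2.imwrite('pics/s11.png',cv2.resize(im['pixels'][140:230,180:290,::-1],None,fx=7,fy=6))
"
```

```text
t: 19.17
ee_pos: [510.6, 11.2, 124.7]
orientation: [1.703, 2.637, -0.006]
ft_force: [1.6, 2.2, -1.3]
width: 0.6
t19.17 p [510.6  11.2 124.7] az 114.3 tiltz [ 0.    -0.005 -1.   ] q6 -1.99 q1 0.00 w0.6
 rel hub r 49.2 th 105.2; F world [ 1.56  2.22 -1.25] Ftool [1.39 2.34 1.24]
 along bar 48.3, cw offset 9.2
 bar az est 127.8 contact u -13.5 r 35.1
```

View pics/s11.png

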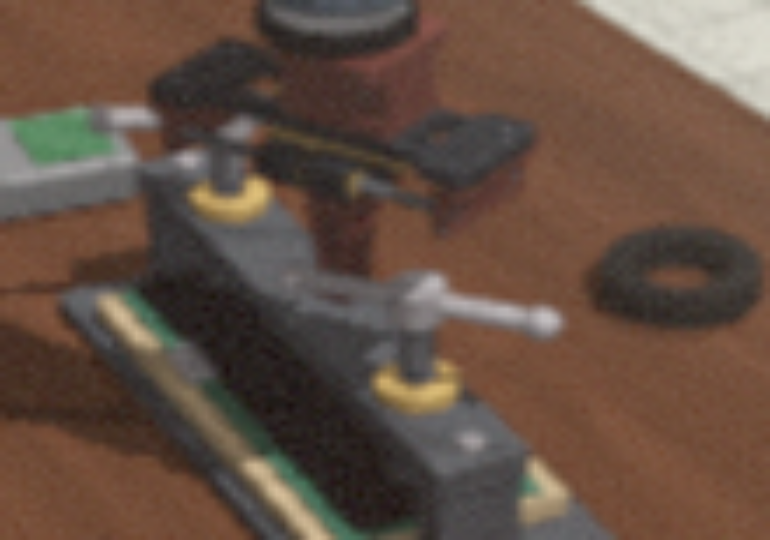

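```bash
python3 -m handwheel '[[[0,0,-0.02],[0.4,-3,0],0],[[0,0,-0.02],[0.4,-3,0],0],[[0,0,-0.02],[0.3,-3,0],0],[[0,0,-0.02],[0.2,-3,0],0],[[0,0,-0.02],[0,-3,0],0],[[0,0,-0.02],[-0.1,-3,0],0],[[0,0,-0.02],[-0.3,-3,0],0],[[0,0,-0.02],[-0.5,-3,0],0],[[0,0,-0.02],[-0.6,-3,0],0],[[0,0,-0.02],[-0.7,-3,0],0]]'
python3 -c "
from h import *
barest.sg=-1
o,R=st(1,160);barest(1,-1)
"
```

```text
t: 20.05
ee_pos: [486.2, -5.8, 126.0]
orientation: [1.4, 2.803, -0.003]
ft_force: [3.1, 1.4, 0.5]
width: 0.3
t20.05 p [486.2  -5.8 126. ] az 126.9 tiltz [ 0.007 -0.005 -1.   ] q6 -2.24 q1 -0.03 w0.3
 rel hub r 48.1 th 140.9; F world [3.12 1.45 0.54] Ftool [-0.72  3.37 -0.53]
 along bar 45.4, cw offset 15.8
 bar az est 168.7 contact u -13.5 r 39.6
```

```bash
python3 -m handwheel '[[[0,0,0],[-0.5,-2,0],0],[[0,0,0],[-0.5,-2,0],0],[[0,0,0],[-0.5,-2,0],0],[[0,0,0],[-0.6,-2,0],0],[[0,0,0],[-0.6,-2,0],0],[[0,0,0],[-0.6,-2,0],0],[[0,0,0],[-0.6,-2,0],0],[[0,0,0],[0,0,0],0],[[0,0,0],[0,0,0],0],[[0,0,0],[0,0,0],0]]'
python3 -c "
from h import *
barest.sg=-1
o,R=st(1,170);barest(1,-1)
im=ctrl.get_image('side');cv2.imwrite('pics/s12.png',cv2.resize(im['pixels'][140:230,180:290,::-1],None,fx=7,fy=6))
"
```

```text
t: 20.88
ee_pos: [477.3, -17.1, 126.5]
orientation: [1.401, 2.801, 0.004]
ft_force: [2.0, 5.3, -0.4]
width: 1.0
t20.88 p [477.3 -17.1 126.5] az 126.8 tiltz [ 0.01  -0.002 -1.   ] q6 -2.27 q1 -0.06 w1.0
 rel hub r 49.9 th 157.5; F world [ 2.04  5.28 -0.43] Ftool [3.01 4.8  0.44]
 along bar 48.8, cw offset 10.8
 bar az est -175.4 contact u -13.5 r 46.1
```

View pics/s12.png

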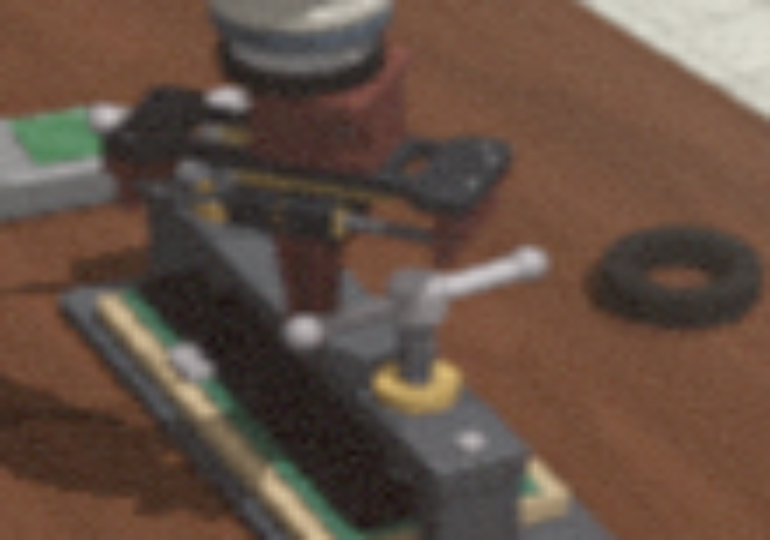

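```bash
python3 -m handwheel '[[[0,0,0],[-0.6,-2,0],0],[[0,0,0],[-0.6,-2,0],0],[[0,0,0],[-0.6,-2,0],0],[[0,0,0],[-0.6,-2,0],0],[[0,0,0],[-0.6,-2,0],0],[[0,0,0],[0,0,0],0],[[0,0,0],[0,0,0],0],[[0,0,0],[0,0,0],0],[[0,0,0],[0,0,0],0],[[0,0,0],[0,0,0],0]]'
python3 -c "
from h import *
barest.sg=-1
o,R=st(1,170);barest(1,-1)
im=ctrl.get_image('side');cv2.imwrite('pics/s13.png',cv2.resize(im['pixels'][140:230,180:290,::-1],None,fx=7,fy=6))
for px,z in [((256.1,183.8),160),((255.5,196),158.5)]:
  b=ray(im,px,z)[:2]-HUB[1];print(b,np.hypot(*b),np.degrees(np.arctan2(b[1],b[0])))
"
```

```text
t: 21.77
ee_pos: [475.6, -19.0, 127.2]
orientation: [1.407, 2.794, 0.029]
ft_force: [2.9, 7.0, 1.0]
width: 0.3
t21.77 p [475.6 -19.  127.2] az 126.5 tiltz [ 0.02   0.011 -1.   ] q6 -2.29 q1 -0.07 w0.3
 rel hub r 50.9 th 160.2; F world [2.86 7.01 1.01] Ftool [ 3.92  6.49 -0.88]
 along bar 50.2, cw offset 8.6
 bar az est -173.3 contact u -13.5 r 47.9
[63.34745117 -3.84121998] 63.46380496683266 -3.4700140124830807
[ 23.72193845 -60.40818663] 64.89899364634415 -68.56035681757317
```

View pics/s13.png

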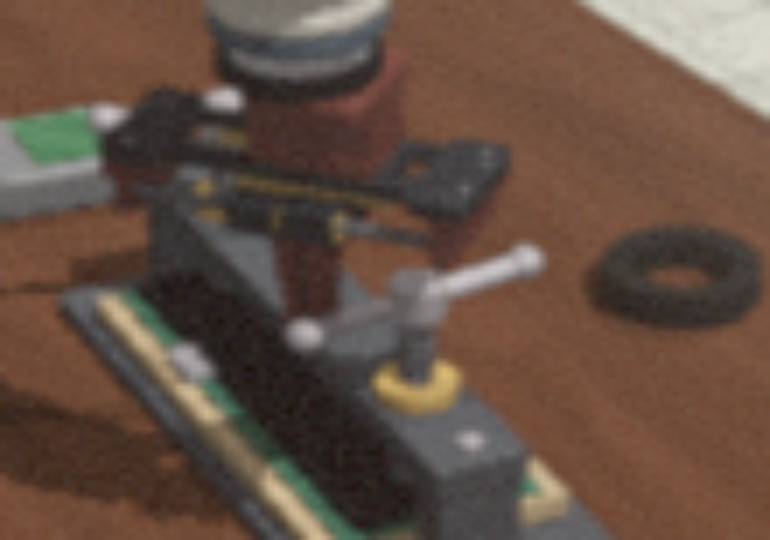

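```bash
python3 -m handwheel '[[[0,0,0],[0,3,0],0],[[0,0,0],[0,4,0],0],[[0,0,0],[0,4,0],0],[[0,0,0],[0,0,-9],0],[[0,0,0],[0,0,-9],0],[[0,0,0],[0,0,-9],0],[[0,0,0],[0,0,-9],0],[[0,0,0],[0,0,-9],0],[[0,0,0],[0,0,-9],0],[[0,0,0],[0,0,0],0]]'
python3 -c "
from h import *
o,R=st(2,151)
t=[489.7,177.2,185];print(shift(R,np.array(t)-o['ee_pos']))
im=ctrl.get_image('side');cv2.imwrite('pics/s14.png',cv2.resize(im['pixels'][140:230,180:290,::-1],None,fx=7,fy=6))
"
```

```text
t: 22.65
ee_pos: [480.3, -13.5, 187.1]
orientation: [1.41, 2.799, 0.023]
ft_force: [0.6, 1.0, 1.1]
width: 0.3
t22.65 p [480.3 -13.5 187.1] az 126.5 tiltz [ 0.013  0.01  -1.   ] q6 -2.28 q1 -0.06 w0.3
 rel hub r 205.7 th -107.2; F world [0.56 1.03 1.12] Ftool [ 0.5   1.08 -1.1 ]
 along bar -42.2, cw offset -201.3
[147.6 121.1   4.1]
```

View pics/s14.png

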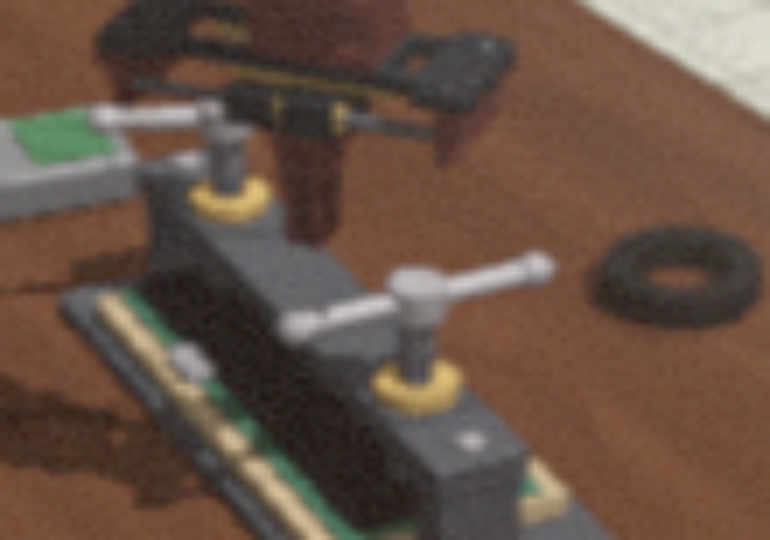

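```bash
python3 -c "
from h import *
im=ctrl.get_image('side')
for A,B in [((303,335),(527,260)),((298,325),(538,266))]:
  a,b=[ray(im,(180+p[0]/7,140+p[1]/6),160)[:2] for p in (A,B)]
  d=b-a;print(np.hypot(*d),np.degrees(np.arctan2(d[1],d[0])))
"
```

```text
127.1954896242178 2.8097876903039003
125.85733800362003 -4.9968401453472024
```

```bash
python3 -m handwheel '[[[0,0,0],[16,13,0.5],0],[[0,0,0],[16,13,0.5],0],[[0,0,0],[16,13,0.5],0],[[0,0,0],[16,13,0.5],0],[[0,0,0],[16,13,0.5],0],[[0,0,0],[16,13,0.5],0],[[0,0,0],[16,13,0],0],[[0,0,0],[14,12,0],0],[[0,0,0],[12,9,0],0],[[0,0,0],[4,3,0],0]]'
python3 -m handwheel '[[[0,0,-0.1],[0,0,0],0],[[0,0,-0.1],[0,0,0],0],[[0,0,-0.1],[0,0,0],0],[[0,0,-0.04],[0,0,0],0],[[0,0,0],[0,0,0],0],[[0,0,0],[0,0,0],0],[[0,0,0],[0,0,0],0],[[0,0,0],[0,0,0],0],[[0,0,0],[0,0,0],0],[[0,0,0],[0,0,0],0]]'
python3 -c "
from h import *
o,R=st(2,151)
t=[489.7,177.2,128];print(shift(R,np.array(t)-o['ee_pos']))
im=ctrl.get_image('side');cv2.imwrite('pics/s15.png',cv2.resize(im['pixels'][140:230,180:290,::-1],None,fx=7,fy=6))
"
```

```text
t: 23.58
ee_pos: [484.3, 174.9, 179.3]
orientation: [-1.419, -2.802, -0.013]
ft_force: [0.1, -0.0, 0.3]
width: 0.3
t: 24.42
ee_pos: [481.3, 173.2, 175.4]
orientation: [-0.903, -3.003, -0.005]
ft_force: [-0.6, -0.7, 0.5]
width: 0.6
t24.42 p [481.3 173.2 175.4] az 146.5 tiltz [-0.004  0.004 -1.   ] q6 -2.24 q1 0.32 w0.6
 rel hub r 60.5 th -170.7; F world [-0.56 -0.65  0.48] Ftool [ 0.11 -0.85 -0.48]
 along bar 47.4, cw offset -37.5
[-5.   7.9 47.4]
```

View pics/s15.png

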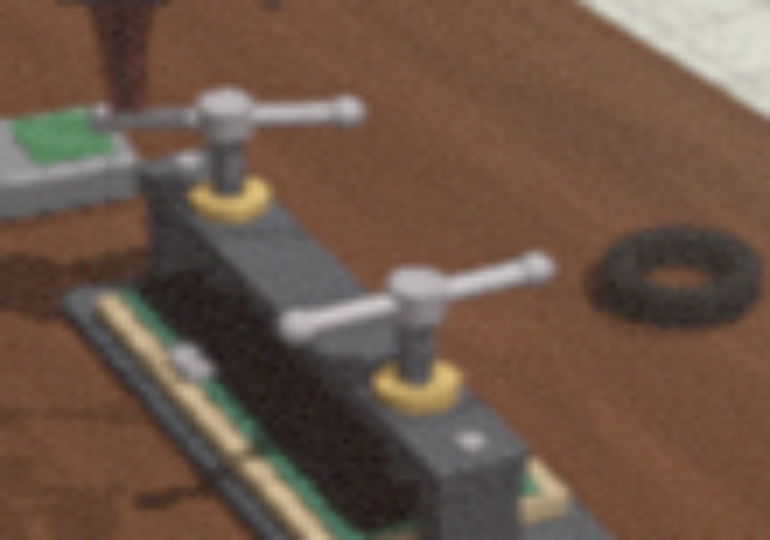

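```bash
python3 -m handwheel '[[[0,0,0],[-1.5,0,7],0],[[0,0,0],[-1.5,0,7],0],[[0,0,0],[-1.5,0,7],0],[[0,0,0],[-0.5,0,7],0],[[0,0,0],[0,0,7],0],[[0,0,0],[0,0,6],0],[[0,0,0],[0,0,4],0],[[0,0,0],[0,2,0],0],[[0,0,0],[0,3,0],0],[[0,0,0],[0,3,0],0]]'
python3 -c "
from h import *
o,R=st(2,151);barest(2)"
```

```text
t: 25.3
ee_pos: [489.4, 176.9, 124.0]
orientation: [-0.904, -3.001, -0.002]
ft_force: [-0.3, -0.6, -0.7]
width: 0.4
t25.30 p [489.4 176.9 124. ] az 146.5 tiltz [-0.007  0.003 -1.   ] q6 -2.24 q1 0.32 w0.4
 rel hub r 52.0 th -173.2; F world [-0.35 -0.59 -0.73] Ftool [-0.04 -0.68  0.73]
 along bar 42.2, cw offset -30.4
 bar az est 164.5 contact u 13.5 r 58.2
```

```bash
python3 -m handwheel '[[[0,0,0],[0,2.5,0],0],[[0,0,0],[0,2.5,0],0],[[0,0,0],[0,2.5,0],0],[[0,0,0],[0,2.5,0],0],[[0,0,0.02],[0,2.5,0],0],[[0,0,0.04],[0.5,2,0],0],[[0,0,0.04],[0.5,2,0],0],[[0,0,0.04],[0.6,2,0],0],[[0,0,0.04],[0.6,2,0],0],[[0,0,0.04],[0.6,2,0],0]]'
python3 -c "
from h import *
o,R=st(2,140);barest(2)"
```

```text
t: 26.13
ee_pos: [500.1, 198.8, 124.8]
orientation: [-1.246, -2.873, 0.004]
ft_force: [-1.2, -1.7, 0.9]
width: 0.5
t26.13 p [500.1 198.8 124.8] az 133.1 tiltz [-0.01   0.002 -1.   ] q6 -1.97 q1 0.35 w0.5
 rel hub r 43.9 th 158.9; F world [-1.24 -1.74  0.95] Ftool [-0.41 -2.1  -0.94]
 along bar 41.5, cw offset -14.2
 bar az est 136.4 contact u 13.5 r 53.8
```

```bash
python3 -m handwheel '[[[0,0,0.06],[1.1,2.5,0],0],[[0,0,0.06],[1.1,2.5,0],0],[[0,0,0.06],[1.1,2.5,0],0],[[0,0,0.06],[1.1,2.5,0],0],[[0,0,0.06],[1.1,2.5,0],0],[[0,0,0.06],[1.1,2.5,0],0],[[0,0,0.06],[1.1,2.5,0],0],[[0,0,0.06],[1.1,2.5,0],0],[[0,0,0.06],[1.1,2.5,0],0],[[0,0,0.06],[1.1,2.5,0],0]]'
python3 -c "
from h import *
o,R=st(2,100);barest(2)"
```

```text
t: 26.97
ee_pos: [514.8, 219.6, 124.2]
orientation: [-2.086, -2.335, 0.021]
ft_force: [-2.1, 0.5, -0.2]
width: -0.0
t26.97 p [514.8 219.6 124.2] az 96.4 tiltz [-0.017 -0.003 -1.   ] q6 -1.31 q1 0.38 w-0.0
 rel hub r 45.0 th 125.6; F world [-2.06  0.47 -0.23] Ftool [ 0.7  -1.99  0.26]
 along bar 40.6, cw offset -19.4
 bar az est 102.8 contact u 13.5 r 54.1
```

```bash
python3 -m handwheel '[[[0,0,0.05],[0.8,2.5,0],0],[[0,0,0.05],[0.8,2.5,0],0],[[0,0,0.06],[1,2.5,0],0],[[0,0,0.06],[1,2.5,0],0],[[0,0,0.06],[1,2.5,0],0],[[0,0,0.06],[1,2.5,0],0],[[0,0,0.06],[1,2.5,0],0],[[0,0,0.06],[1,2.5,0],0],[[0,0,0.06],[1,2.5,0],0],[[0,0,0.06],[1,2.5,0],0]]'
python3 -c "
from h import *
o,R=st(2,65);barest(2)"
```

```text
t: 27.8
ee_pos: [538.7, 228.3, 123.6]
orientation: [-2.699, -1.587, 0.033]
ft_force: [-0.8, 1.5, 0.6]
width: 0.2
t27.80 p [538.7 228.3 123.6] az 60.9 tiltz [-0.024 -0.002 -1.   ] q6 -0.69 q1 0.38 w0.2
 rel hub r 45.4 th 93.0; F world [-0.82  1.52  0.61] Ftool [ 0.93 -1.47 -0.59]
 along bar 40.1, cw offset -21.3
 bar az est 69.7 contact u 13.5 r 53.8
```

```bash
python3 -m handwheel '[[[0,0,0.05],[0.8,2.8,0],0],[[0,0,0.05],[0.8,2.8,0],0],[[0,0,0.05],[1,2.8,0],0],[[0,0,0.06],[1,2.8,0],0],[[0,0,0.06],[1,2.8,0],0],[[0,0,0.06],[1,2.8,0],0],[[0,0,0.06],[1,2.8,0],0],[[0,0,0.06],[1,2.8,0],0],[[0,0,0.06],[1,2.8,0],0],[[0,0,0.06],[1,2.8,0],0]]'
python3 -c "
from h import *
o,R=st(2,35);barest(2)"
```

```text
t: 28.63
ee_pos: [565.3, 220.6, 122.9]
orientation: [-3.052, -0.703, 0.039]
ft_force: [-1.0, 2.1, -0.3]
width: 0.2
t28.63 p [565.3 220.6 122.9] az 26.0 tiltz [-0.026  0.003 -1.   ] q6 -0.12 q1 0.35 w0.2
 rel hub r 44.8 th 57.2; F world [-1.05  2.15 -0.27] Ftool [ 0.01 -2.39  0.3 ]
 along bar 41.5, cw offset -16.9
 bar az est 33.8 contact u 13.5 r 53.5
```

```bash
python3 -m handwheel '[[[0,0,0.05],[0.9,2.8,0],0],[[0,0,0.05],[0.9,2.8,0],0],[[0,0,0.05],[1,2.8,0],0],[[0,0,0.06],[1,2.8,0],0],[[0,0,0.06],[1,2.8,0],0],[[0,0,0.06],[1,2.8,0],0],[[0,0,0.06],[1,2.8,0],0],[[0,0,0.06],[1,2.8,0],0],[[0,0,0.06],[1,2.8,0],0],[[0,0,0.06],[1,2.8,0],0]]'
python3 -c "
from h import *
o,R=st(2,0);barest(2)"
```

```text
t: 29.47
ee_pos: [581.9, 199.8, 122.2]
orientation: [-3.124, 0.246, 0.039]
ft_force: [0.4, 2.1, -1.4]
width: 0.5
t29.47 p [581.9 199.8 122.2] az -9.0 tiltz [-0.024  0.009 -1.   ] q6 0.45 q1 0.30 w0.5
 rel hub r 44.2 th 22.3; F world [ 0.43  2.1  -1.37] Ftool [ 0.14 -2.13  1.38]
 along bar 40.9, cw offset -16.8
 bar az est -1.3 contact u 13.5 r 52.9
```

```bash
python3 -m handwheel '[[[0,0,0.04],[0.7,2,0],0],[[0,0,0.04],[0.7,2,0],0],[[0,0,0.04],[0.7,2,0],0],[[0,0,0.04],[0.7,2,0],0],[[0,0,0.04],[0.7,2,0],0],[[0,0,0.04],[0.7,2,0],0],[[0,0,0.04],[0.7,2,0],0],[[0,0,0.04],[0.7,2,0],0],[[0,0,0],[0,0,0],0],[[0,0,0],[0,0,0],0]]'
python3 -c "
from h import *
o,R=st(2,-20);barest(2)"
```

```text
t: 30.3
ee_pos: [585.5, 186.2, 122.2]
orientation: [-3.033, 0.784, 0.034]
ft_force: [0.6, 0.8, 0.3]
width: 0.5
t30.30 p [585.5 186.2 122.2] az -29.0 tiltz [-0.019  0.014 -1.   ] q6 0.77 q1 0.28 w0.5
 rel hub r 44.6 th 4.1; F world [0.58 0.78 0.27] Ftool [ 0.13 -0.97 -0.27]
 along bar 40.7, cw offset -18.2
 bar az est -19.8 contact u 13.5 r 52.8
```

```bash
python3 -m handwheel '[[[0,0,0.04],[0.7,2,0],0],[[0,0,0.04],[0.7,2,0],0],[[0,0,0.04],[0.7,2,0],0],[[0,0,0.04],[0.7,2,0],0],[[0,0,0.04],[0.7,2,0],0],[[0,0,0.04],[0.7,2,0],0],[[0,0,0.04],[0.7,2,0],0],[[0,0,0.03],[0.5,2,0],0],[[0,0,0],[0,0,0],0],[[0,0,0],[0,0,0],0]]'
python3 -c "
from h import *
o,R=st(2,-35);barest(2)
im=ctrl.get_image('side');cv2.imwrite('pics/s16.png',cv2.resize(im['pixels'][140:230,180:290,::-1],None,fx=7,fy=6))"
```

```text
t: 31.13
ee_pos: [587.1, 178.2, 123.1]
orientation: [-2.859, 1.249, 0.021]
ft_force: [0.6, 1.2, -0.8]
width: 0.1
t31.13 p [587.1 178.2 123.1] az -47.2 tiltz [-0.004  0.026 -1.   ] q6 1.07 q1 0.26 w0.1
 rel hub r 46.3 th -5.9; F world [ 0.64  1.18 -0.83] Ftool [-0.41 -1.26  0.86]
 along bar 40.5, cw offset -22.5
 bar az est -30.7 contact u 13.5 r 52.5
```

View pics/s16.png

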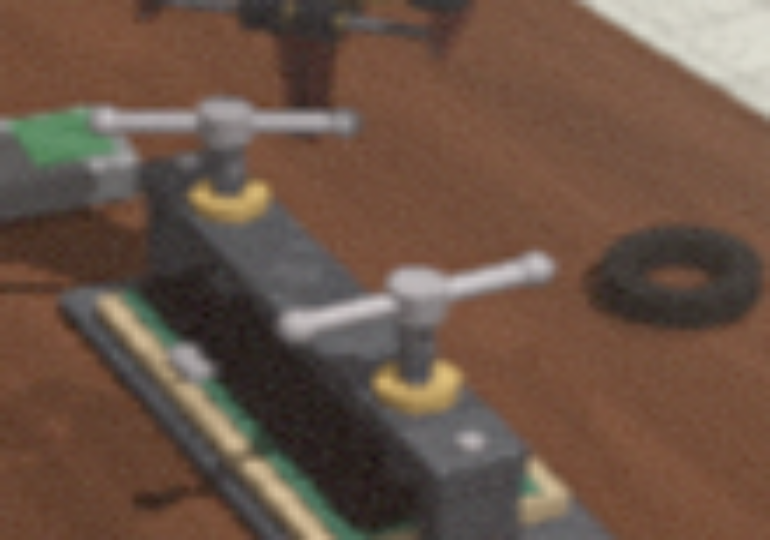

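```bash
python3 -m handwheel '[[[0,0,0],[0.3,2,0],0],[[0,0,0],[0.3,2,0],0],[[0,0,0],[0.3,2,0],0],[[0,0,0],[0.3,2,0],0],[[0,0,0],[0,2,0],0],[[0,0,0],[0,0,0],0],[[0,0,0],[0,0,0],0],[[0,0,0],[0,0,0],0],[[0,0,0],[0,0,0],0],[[0,0,0],[0,0,0],0]]'
python3 -c "
from h import *
o,R=st(2,-35);barest(2)
im=ctrl.get_image('side')"
```

```text
t: 32.02
ee_pos: [587.3, 178.2, 123.7]
orientation: [-2.844, 1.237, 0.006]
ft_force: [1.6, 4.3, -2.0]
width: 0.6
t32.02 p [587.3 178.2 123.7] az -47.0 tiltz [ 0.013  0.039 -0.999] q6 1.05 q1 0.26 w0.6
 rel hub r 46.5 th -5.9; F world [ 1.59  4.33 -1.99] Ftool [-2.04 -4.04  2.18]
 along bar 40.6, cw offset -22.6
 bar az est -30.6 contact u 13.5 r 52.7
```

```bash
python3 -m handwheel '[[[0,0,0],[0,3,0],0],[[0,0,0],[0,3,0],0],[[0,0,0],[0,3,0],0],[[0,0,0],[0,3,0],0],[[0,0,0],[0,3,0],0],[[0,0,0],[0,3,0],0],[[0,0,0],[0,0,0],0],[[0,0,0],[0,0,0],0],[[0,0,0],[0,0,0],0],[[0,0,0],[0,0,0],0]]'
python3 -c "
from h import *
o,R=st(2,-35);barest(2)
im=ctrl.get_image('side');cv2.imwrite('pics/s17.png',cv2.resize(im['pixels'][140:230,180:290,::-1],None,fx=7,fy=6))"
```

```text
t: 32.9
ee_pos: [588.2, 178.6, 125.0]
orientation: [-2.81, 1.228, -0.027]
ft_force: [1.8, 2.1, -2.7]
width: 0.3
t32.90 p [588.2 178.6 125. ] az -47.2 tiltz [ 0.046  0.062 -0.997] q6 1.03 q1 0.25 w0.3
 rel hub r 47.4 th -5.4; F world [ 1.85  2.1  -2.67] Ftool [-0.25 -2.57  2.88]
 along bar 41.2, cw offset -23.5
 bar az est -29.7 contact u 13.5 r 53.4
```

View pics/s17.png

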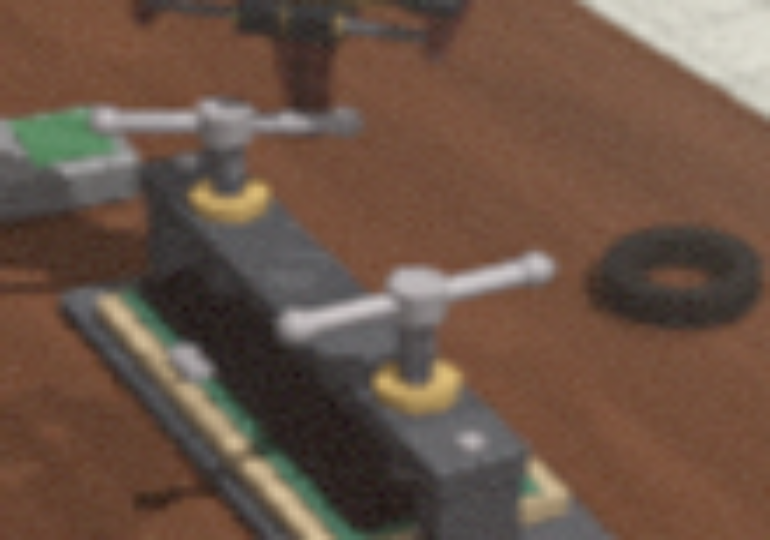

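```bash
python3 -m handwheel '[[[0,0,0],[0,-3,0],0],[[0,0,0],[0,-4,0],0],[[0,0,0],[0,-5,0],0],[[0,0,0],[0,-5,0],0],[[0,0,0],[0,0,-10],0],[[0,0,0],[0,0,-10],0],[[0,0,0],[0,0,-10],0],[[0,0,0],[0,0,-10],0],[[0,0,0],[0,0,-10],0],[[0,0,0],[0,0,-10],0]]'
python3 -m handwheel '[[[0,0,0],[0,0,-10],0],[[0,0,0],[0,-20,-10],0],[[0,0,0],[0,-20,-10],0],[[0,0,0],[0,-20,-10],0],[[0,0,0],[0,-20,0],0],[[0,0,0],[0,-20,0],0],[[0,0,0],[0,-20,0],0],[[0,0,0],[0,-15,0],0],[[0,0,0],[0,0,0],0],[[0,0,0],[0,0,0],0]]'
python3 -c "
from h import *
o,R=st(2,-35)
im=ctrl.get_image('side');cv2.imwrite('pics/s18.png',cv2.resize(im['pixels'][140:230,180:290,::-1],None,fx=7,fy=6))
im=ctrl.get_image('scene');cv2.imwrite('pics/c18.png',cv2.resize(im['pixels'][110:210,180:290,::-1],None,fx=7,fy=6))"
```

```text
t: 33.78
ee_pos: [596.3, 184.4, 191.0]
orientation: [-2.816, 1.23, -0.021]
ft_force: [-0.4, -0.4, 1.2]
width: 0.3
t: 34.62
ee_pos: [698.0, 275.9, 257.4]
orientation: [-2.809, 1.23, -0.033]
ft_force: [-0.4, 0.2, -0.2]
width: 0.4
t34.62 p [698.  275.9 257.4] az -47.3 tiltz [ 0.05   0.06  -0.997] q6 1.16 q1 0.34 w0.4
 rel hub r 182.4 th 30.6; F world [-0.37  0.23 -0.23] Ftool [-0.41  0.13  0.22]
 along bar 75.3, cw offset -166.1
```

View pics/s18.png

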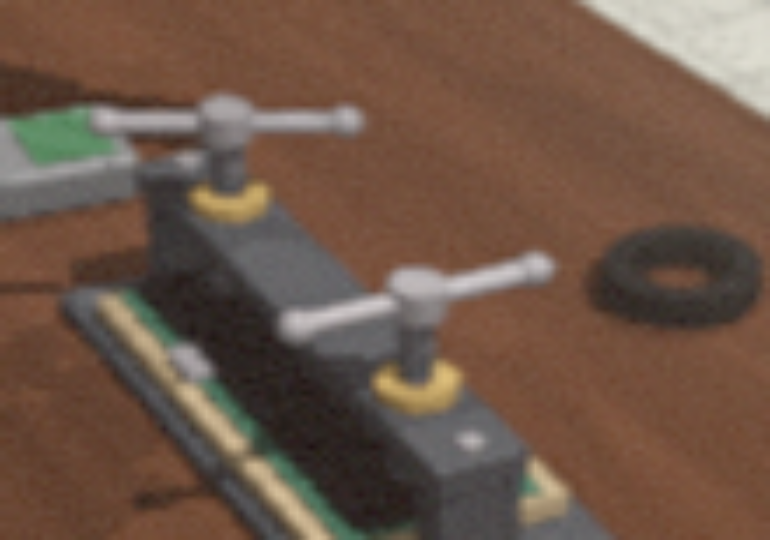

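View pics/c18.png

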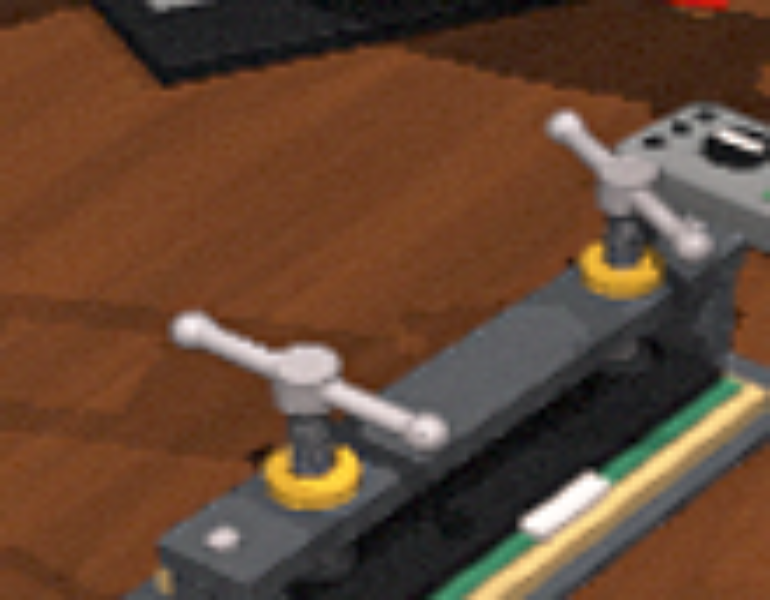

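```bash
python3 -c "
from h import *
S=ctrl.get_image('side');C=ctrl.get_image('scene')
def m(im,off,A,B,z):
  a,b=[ray(im,(off[0]+p[0]/7,off[1]+p[1]/6),z)[:2] for p in (A,B)]
  d=b-a;print(((a+b)/2).round(1),np.hypot(*d).round(1),np.degrees(np.arctan2(d[1],d[0])).round(1))
m(S,(180,140),(298,325),(538,266),160)
m(C,(180,110),(190,330),(427,428),160)
m(S,(180,140),(105,120),(348,119),155.3)
m(C,(180,110),(565,127),(692,241),155.3)
cv2.imwrite('pics/s19.png',S['pixels'][:,:,::-1])
for q in ['meter_mid','tape_mid','driver_grip']:
  for im in(S,C):
    d=ctrl.spot_point(im,q)
    if d: print(q,round(d[0]['score'],2),world(im,d[0]['position']).round(1))
"
python3 - <<'E'
import cv2
s=cv2.imread('pics/scene0.png')[110:210,180:290];cv2.imwrite('pics/c0z.png',cv2.resize(s,None,fx=7,fy=6))
E
```

```text
[524.5 -38.6] 125.9 -5.0
[525.7 -35.8] 123.0 -3.4
[543.2 180.9] 125.2 -31.4
[545.2 183.3] 120.2 -30.6
meter_mid 0.89 [503.2 403.5  19.2]
meter_mid 0.75 [507.3 405.6  13.8]
tape_mid 0.6 [770.3  93.4  10.6]
tape_mid 0.65 [775.   92.4  13.6]
driver_grip 0.62 [ 513.6 -450.3   10.6]
driver_grip 0.73 [ 520.7 -451.3   10.5]
```

View pics/c0z.png

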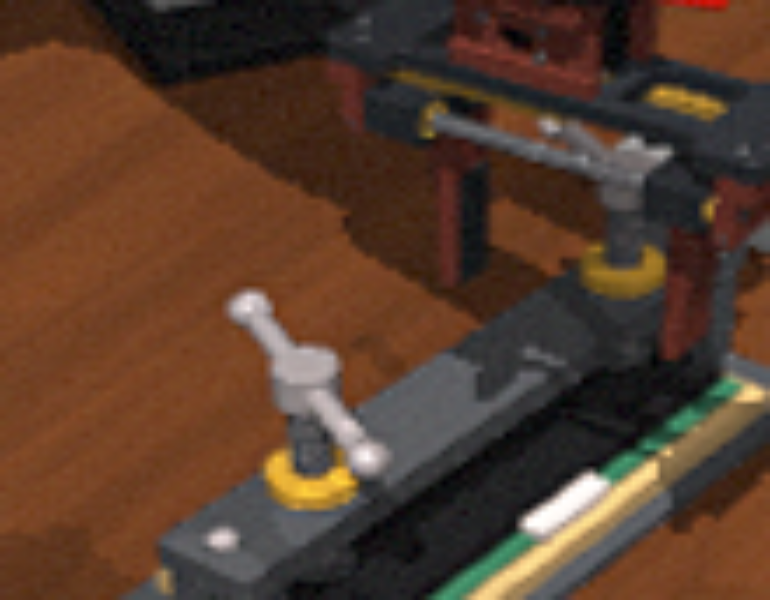

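```bash
python3 -c "
from h import *
print(np.abs(ctrl.get_obs()['qvel']).max());print(ctrl.close_job())"
```

```text
0.0038399700470552224
the job is handed in; nothing more can be done
None
```

I've handed the job in at about 35 s. The near screw was the crossed one and is back at its outer stop; the far screw was sound and is run down to its firm stop.

- **Crossed screw (near end):** It began to bind after about 0.7 rad, and I held it at about 1.15–1.2 rad with 4–5 N. The bar sprang back about 4° when I let go, which confirmed the bind. I then turned it back out. Its bar now lies at −3° to −5° azimuth, against −4.3° expected at turn 0.
- **Sound screw (far end):** It ran with 1–2 N and stopped firmly. Its bar now lies at about −31°, against −30.6° expected at 3.6 rad.
- **What went wrong:** My first try at turning the crossed screw back slipped over the bar without turning it, because the closed fingertips sit about 15–20 mm higher than I had assumed. I repeated it lower and it worked. Because the fingertips sat that high, the earlier push into the bind also had a 4–5 N upward component.
- **Bind reading:** Sideways force was 4–6 N there and stayed well under 15 N in every reading. I only read force at the end of each call, so shorter peaks were not seen.
- **Last checks:** The two cameras agree on both bar angles to within 2°. The meter, tape and driver are within about 3 mm of where they started, and the arm stands clear and at rest.

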